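# Pack a slide carrier, lid the box, clamp the bail

## Robot

A 6-joint arm with a two-finger parallel gripper is mounted at the origin on the work surface. World frame = base frame: x ahead of the robot, y to its left, z up, the work surface at z = 0. Lengths are in m, angles in rad, forces in N, time in s.
With the tool pointing down it reaches from about 0.35 to 0.85 m from the base axis. Payload 8.1 kg.
Tool frame: the origin (TCP) lies on the centre line of the jaws, within the pads' length; the fingertips stand 8 mm ahead of it and the grasp point (between the pads) lies 11 mm behind it (r.finger_overhang is the distance from the TCP to the fingertips, in m); z points along the fingers, y is the line along which they close (so a half turn about z gives the same grasp; the last joint's range is limited). The gripper opens to 93 mm and grips with 3 to 60 N. Pads are 15 mm wide; open, the fingers measure 128 mm over their backs; the gripper's body (75 mm by 188 mm) begins 65 mm behind the grasp point.
Start: joints at [1.184, 0.13, 1.488, -0, 1.523, -0.085], TCP at [0.178, 0.573, 0.227] pointing down, gripper open.
Joint ranges: [-2.96, 2.96], [-0.89, 2.26], [0.02, 2.5], [-1.34, 4.48], [0, 2.73], [-2.66, 2.66]. Speed limits (rad/s): [2.39, 2.39, 2.79, 3.14, 3.14, 3.14].

## Interface

Orientations are given as [roll, pitch, yaw] about the fixed x, y, z axes, in that order (R = Rz(yaw) Ry(pitch) Rx(roll)).
In Python, from cell import r gives the robot as it stands.
- The arm moves only by the tool send_rows, never from a script. Its arguments are lists of equal length, an entry for each row: "gripper": the opening, from 0 (shut) to 1 (fully open); "linear": the shift along the tool's x, y, z in m, a list of three; "rot": the turn, a rotation vector about the tool's x, y, z in degrees, a list of three. In form: {"gripper": [gripper, ...], "linear": [[x, y, z], ...], "rot": [[wx, wy, wz], ...]}. A call has 1 to 10 rows; each row is the pose to reach, as a shift and turn from the pose commanded when the call began, along the tool's axes at that moment; what a row does not reach only later rows make up. A row lasts 1/12 s, in which the tool goes at most 41.7 mm and 7.16 degrees, less where a joint would pass 70% of its speed; a pose out of reach is approached as far as the arm can. A call with a gripper value outside its range is refused whole. The fingers move at their own pace and stop on an object; "force" is the grip in N (left out, the last holds). Time passes only in rows, so rows that repeat a pose let the fingers close. It gives the time, the measured TCP pose, the force, the opening and the grip force at its end, in the units of the state.
- r.get_obs(): the state, without advancing time (a new reading comes with each control period).
- r.capture(name): name is "side" or "top"; returns a dict with "frame" (400x640x3 uint8, blue, green, red), "z_map" (400x640 float32, m along the optical axis (not along the pixel's ray), 0 where there is no reading), "camera_matrix" (3x3 intrinsics, pixels), "R" (3x3) and "t" (3): a world point X has camera coordinates R X + t. Camera axes: x right, y down, z forward; pixel columns grow to the right and rows downward; lengths in m; the calibration is good to about 2 mm. A picture is of the moment at which its call begins.
- r.close_job(): hands the job in; it is judged then, once.
The state is a dict: "clock": time; "joint_positions": joint angles; "qd": joint speeds; "joint_torque": joint torques, N m; "tool_pos": TCP position; "orientation": TCP orientation; "wrist_force": force on the tool from outside, world axes, zero at the start; "torque": the same for the moment, N m; "opening": finger opening in m; "grip_force": force on a finger pad.
Only numpy, scipy, OpenCV 4.12 (cv2) and the standard library are available. Lean on these libraries where they do the work, as an engineer would, in place of code of your own. Each camera call takes 0.05 s, during which the arm holds its last target. There are 200 camera calls.

## Task

Take the green slide carrier off the sloping drying rack and lay it flat on the floor of the empty large compartment of the blue slide box. Then put the white lid on the box, pushed fully home all round, and swing the steel bail by its red grip over and down until its black feet rest firmly on the lid. Do not force anything, and leave everything else on the bench and in the box where it is.

Things in the scene. Friction and masses are not known exactly. Their poses are not given: they have to be found in the camera images.
- carrier: Green plate 84 (own x) by 130 (y) by 10 mm with four glass slides on it, and an upright orange grip fin in its middle: 36 mm along x, 12 mm thick along y, 10 to 40 mm above the underside. Origin: centre of the underside; z: the plate's normal on the fin side. Lies loose on the rack, sloped 35 degrees. Same either way round. About 160 g.
- rack: Fixed steel drying rack on the bench, 160 mm wide (own y), 115 mm deep, 95 mm high at the back. Its face slopes 35 degrees, rising along its own +x, with an 8 mm high lip along the low edge (-x) on which the carrier rests. Origin: on the bench under the middle of the face.
- box: Blue open box fixed to the bench, 146 (own x) by 176 (y) by 56 mm high; walls and floor 6 mm. Origin: centre of its underside; z up. White dividers up to 30 mm above the bench leave a large compartment (pocket), a narrow one at +x with a brush and a small one at +y with packets. Bail pivot bosses reach 107 mm to either y side, 40 mm high.
- pocket (a point): Centre of the floor of the large empty compartment, 6 mm above the bench; axes as the box. The compartment is 94 mm (x) by 140 mm (y).
- lid: White lid lying skirt down, 157 (own x) by 187 (y) mm; skirt 14 mm deep, 4 mm thick; plate 14 to 19 mm and black middle handle (14 mm thick along x, 60 mm along y) 19 to 49 mm above the origin. Origin: centre of the skirt's lower edge; z up. Skirt goes outside the rim, 1.5 mm play a side, either way round; home, the origin is 42 mm above the box's. About 260 g.
- bail_grip (a point): Middle of the bail's red grip, a roller 14 mm thick, 60 mm long, parallel to the box's y, on the crossbar of a U of 8 mm steel rod whose arms run 104 mm to either side of the box's middle. Pivot axis: parallel to the box's y, 62 mm to +x of the box's centre, 34 mm above its underside; the grip's centre moves on a circle of radius 126.7 mm about it.
- bail: Whole bail; origin on the pivot axis midway between the arms. Its axes equal the box's when the grip's centre is 60 mm to -x of the box's centre and 68.3 mm above its underside; at the start it is swung up and back about y by 1.8 to 2.2 rad. Stays where left (2 N moves it). Beside the grip two black feet stand out 2 to 16 mm past the grip: it meets the lid at 0.02 to 0.14 rad.
- brush: Brush about 140 mm long lying in the narrow compartment of the box; to be left alone.
- stain_bottle: Amber glass bottle, 56 mm wide, 120 mm high, origin under its centre; to be left alone.
- beaker: Glass beaker, 70 mm wide, 85 mm high, origin under its centre; to be left alone.
- oil_bottle: Small white bottle with red cap, 36 mm wide, 70 mm high, origin under its centre; to be left alone.
- stain_jar: Glass jar with blue cap, 60 mm wide, 75 mm high, origin under its centre; to be left alone.
- glasses: Red-framed spectacles on the bench, about 130 by 140 mm, 45 mm high, origin under the bridge; to be left alone.
- petri: Stack of clear petri dishes, 90 mm wide, 45 mm high, origin under its centre; to be left alone.
Not all that is in view belongs to the job. Leave any purple or yellow look-alike of the carrier alone.

How it is judged:
On the way, in this order (a step that is already met when the one before it is completed fails the run):
1. the carrier lies flat in the large compartment and is released (x of carrier in the frame of pocket between -0.009 and 0.009 m and y of carrier in the frame of pocket between -0.009 and 0.009 m and z of carrier in the frame of pocket between -0.003 and 0.003 m and angle between carrier's own z axis and vertical below 0.05 rad and contact force between the fingers and carrier below 0.1 N), for 0.2 s.
2. the lid is home on the box, with the carrier lying in the compartment (x of lid in the frame of box between -0.005 and 0.005 m and y of lid in the frame of box between -0.005 and 0.005 m and z of lid in the frame of box between 0.04 and 0.044 m and angle between lid's own z axis and vertical below 0.025 rad and angle between the y axis of lid and the y axis of box, either way round below 0.06 rad and x of carrier in the frame of pocket between -0.009 and 0.009 m and y of carrier in the frame of pocket between -0.009 and 0.009 m and z of carrier in the frame of pocket between -0.003 and 0.003 m and angle between carrier's own z axis and vertical below 0.05 rad), for 0.2 s.
3. the bail is swung over and its feet press on the lid (contact force between bail and lid above 0.1 N and x of bail_grip in the frame of box below -0.04 m and z of bail_grip in the frame of box below 0.092 m), for 0.2 s.
At the end, for the whole second after the job is handed in: Carrier within 9 mm of the pocket's middle, 3 mm of its floor, tilt < 0.05 rad; lid home: origin 40 to 44 mm above the box's, within 5 mm sideways, tilt < 0.025, turned < 0.06 rad from the box's axes; bail swung over, its feet touching the lid (over 0.1 N); carrier and lid at rest (all of step 2 and all of step 3 and linear speed of each of carrier, lid below 0.01 m/s).
It fails at once if a bystander on the bench or the brush in the box moved more than 30 mm (distance of any of brush, stain_bottle, beaker, oil_bottle, stain_jar, glasses, petri from where it was at the start of the episode above 0.03 m).
It fails at once if the lid is forced against the box or bail with over 100 N in all (contact force between lid and box above 100 N).
It fails at once if the carrier is forced against the box with over 100 N (contact force between carrier and box above 100 N).
It also fails if it takes over 72 s, if anything falls off the work surface, if the arm or the gripper's body presses on something with over 40 N, if the wrist force passes 120 N, or if a joint passes its speed limit or range.

## Working session

There is one attempt and no reset: what is moved stays moved. The work goes in short steps, Python scripts to look and compute and a tool call to move; the robot and the scene stay as the last step left them, time stands still between calls to the robot, and variables do not carry over. Pictures are saved under pics/ and viewed, at most 10 in all, crops included, and the job is handed in when it is done.

Besides the shell and the picture viewer there is one more tool, called by a JSON object that holds its "method" and its "body". send_rows: Moves the arm, as the interface text tells. Its arguments: {"type":"object","properties":{"gripper":{"type":"array","items":{"type":"number"}},"linear":{"type":"array","items":{"type":"array","items":{"type":"number"}}},"rot":{"type":"array","items":{"type":"array","items":{"type":"number"}}},"force":{"type":"number"}},"required":["gripper","linear","rot"]}

```bash
ls; mkdir -p pics; cat > h.py <<'E'
import numpy as np, cv2, pickle
from cell import r
def cap(n,tag):
    c=r.capture(n); pickle.dump(c,open(f'pics/{tag}.pkl','wb')); cv2.imwrite(f'pics/{tag}.png',c['frame']); return c
def load(tag): return pickle.load(open(f'pics/{tag}.pkl','rb'))
def cloud(c):
    z=c['z_map'].astype(float); h,w=z.shape; u,v=np.meshgrid(np.arange(w),np.arange(h)); K=c['camera_matrix']
    P=np.stack([(u-K[0,2])/K[0,0]*z,(v-K[1,2])/K[1,1]*z,z],-1)
    return (P-c['t'])@c['R']   # world pts HxWx3
E
python3 - <<'E'
from h import *
for n in('side','top'):
    c=cap(n,n+'0'); print(n,c['R'],c['t'],c['camera_matrix'],(-c['R'].T@c['t']))
o=r.get_obs();print(o, r.finger_overhang)
E
```

```text
pics
side [[-0.99838152 -0.05484695 -0.01503812]
 [-0.02890692  0.71712118 -0.69634876]
 [ 0.04897676 -0.69478703 -0.71754599]] [0.53570225 0.15221515 1.23785934] [[485.0959031    0.         322.06205507]
 [  0.         485.0959031  194.99674842]
 [  0.           0.           1.        ]] [0.47860897 0.78027354 1.00227179]
top [[-0.02055909 -0.99975473  0.00823432]
 [-0.99337796  0.01949539 -0.11322617]
 [ 0.11303787 -0.01050762 -0.99353512]] [-0.09678037  0.5525664   1.28799057] [[470.60268683   0.         325.12501598]
 [  0.         470.60268683 198.34135114]
 [  0.           0.           1.        ]] [ 0.40132585 -0.09399541  1.34302576]
{'clock': 0.1, 'joint_positions': array([ 1.18362205e+00,  1.31060689e-01,  1.48912773e+00,  4.53715881e-06,
        1.52302482e+00, -8.54234969e-02]), 'qd': array([ 0.00108142, -0.00045854,  0.00127628, -0.00012341, -0.00126261,
        0.00059396]), 'joint_torque': array([ 1.16817351e-03, -5.61339498e+01, -4.93099129e+01,  7.69892475e-02,
        2.90983234e-02, -2.99946308e-06]), 'tool_pos': array([0.17812086, 0.57243967, 0.22573067]), 'orientation': array([-3.13997837e+00, -1.42782695e-04,  2.83984154e+00]), 'wrist_force': array([-0.42344275,  0.31335909,  0.1778096 ]), 'torque': array([-0.032796  ,  0.00974255, -0.0093557 ]), 'grip_force': 0.0, 'opening': 0.09307583393005077} 0.008
```

View pics/top0.png

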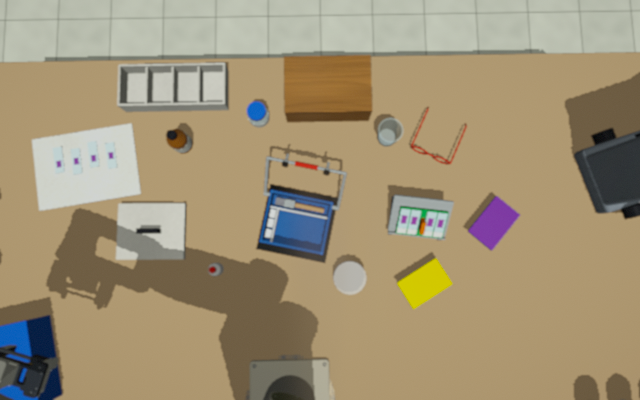

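View pics/side0.png

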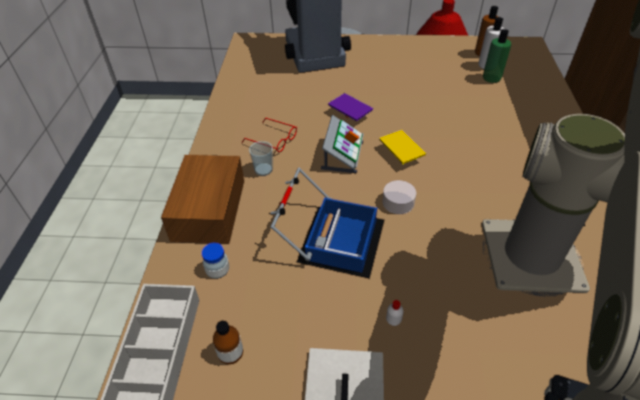

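The top view shows the lid at about (150,231), its handle at (148,230), the box at (297,225), the bail grip at (307,166), and the rack with the carrier at (421,220), fin near (423,226). The side view shows the same objects, with the carrier at (343,142), the box at (342,235), the grip at (287,195) and the lid partly in frame at (345,375).

```bash
cat > m.py <<'E'
from h import *
def reg(P,m,lo,hi):
    return m&(P[...,0]>lo[0])&(P[...,0]<hi[0])&(P[...,1]>lo[1])&(P[...,1]<hi[1])
E
python3 - <<'E'
from h import *
ims=[]
for n,(x0,y0,x1,y1) in {'top':(100,140,480,290),'side':(230,90,430,400)}.items():
    c=load(n+'0'); P=cloud(c); f=c['frame']
    hsv=cv2.cvtColor(f,cv2.COLOR_BGR2HSV); H,S,V=[hsv[...,i].astype(int) for i in range(3)]
    print(n,'zmap valid',(c['z_map']>0).mean(), 'bench z', np.percentile(P[...,2][(H>8)&(H<22)&(S>60)&(P[...,2]<.03)],[5,50,95]))
    ms={'orange':(H<14)&(H>4)&(S>200)&(V>150),'green':(H>45)&(H<80)&(S>100),'red':((H<5)|(H>174))&(S>180)&(V>100),'blue':(H>100)&(H<125)&(S>120)}
    for k,m in ms.items():
        num,lab,st,ce=cv2.connectedComponentsWithStats(m.astype(np.uint8))
        for i in range(1,num):
            if st[i,4]>8:
                q=P[lab==i]; print(k,st[i],ce[i].round(1),np.median(q,0).round(4),np.percentile(q,5,0).round(3),np.percentile(q,95,0).round(3))
c=load('top0');a=cv2.resize(c['frame'][140:290,100:480],None,fx=2.1,fy=2.1,interpolation=3)
cv2.imwrite('pics/tc.png',a)
E
```

```text
top zmap valid 0.996 bench z [-0.00540367 -0.00081664  0.00381969]
green [401 207  47  11 119] [424.1 211. ] [ 0.5052 -0.3726  0.0809] [ 0.49  -0.424  0.069] [ 0.517 -0.321  0.086]
green [417 229   3   7  11] [417.9 232.5] [ 0.448  -0.3619  0.0415] [ 0.444 -0.366  0.038] [ 0.457 -0.359  0.047]
red [296 162  21   7  60] [305.7 165.1] [ 0.6272 -0.0587  0.1351] [ 0.619 -0.082  0.131] [ 0.633 -0.035  0.138]
red [210 268   5   4  17] [212.1 269.4] [0.362  0.1989 0.0686] [0.357 0.193 0.065] [0.365 0.204 0.072]
blue [247 101  19  20 276] [256.1 110.6] [0.794 0.079 0.074] [0.773 0.057 0.069] [0.817 0.098 0.078]
blue [ 259  188   74   67 2260] [296.9 223.8] [ 0.475  -0.0248  0.0062] [ 0.419 -0.109  0.   ] [0.562 0.058 0.057]
blue [   0  316   55   42 1705] [ 28.9 337.3] [0.1998 0.6587 0.1038] [0.154 0.641 0.018] [0.237 0.718 0.113]
blue [  6 354  25  10 120] [ 17.8 358.1] [0.1847 0.6216 0.2356] [0.144 0.524 0.106] [0.199 0.698 0.336]
blue [ 18 367  10  17  99] [ 22.3 374.7] [0.1522 0.5302 0.3256] [0.099 0.516 0.106] [0.18  0.668 0.344]
blue [  0 368  61  32 730] [ 34.7 389.5] [0.0653 0.629  0
[... 434 characters left out ...]
  0.039] [ 0.518 -0.302  0.087]
green [354 143   6   5  15] [356.5 144.8] [ 0.449  -0.3652  0.0439] [ 0.443 -0.37   0.039] [ 0.464 -0.016  0.336]
red [444   0  10   4  35] [449.    1.3] [ 0.0021 -1.5802 -0.0509] [-0.017 -1.603 -0.057] [ 0.023 -1.568 -0.046]
red [434  12  33  23 519] [450.4  24.4] [-0.0139 -1.5353 -0.1458] [-0.08  -1.576 -0.186] [ 0.044 -1.504 -0.112]
red [281 187  11  17  78] [286.3 195.1] [ 0.6266 -0.0527  0.136 ] [ 0.619 -0.078  0.133] [ 0.634 -0.03   0.14 ]
blue [ 304  198   73   75 3330] [343.3 235.2] [ 0.4774 -0.0304  0.0137] [ 0.414 -0.115  0.004] [0.56  0.069 0.057]
blue [202 242  22  22 363] [212.6 252.5] [0.7934 0.0863 0.0759] [0.772 0.06  0.066] [0.815 0.105 0.079]
```

View pics/tc.png

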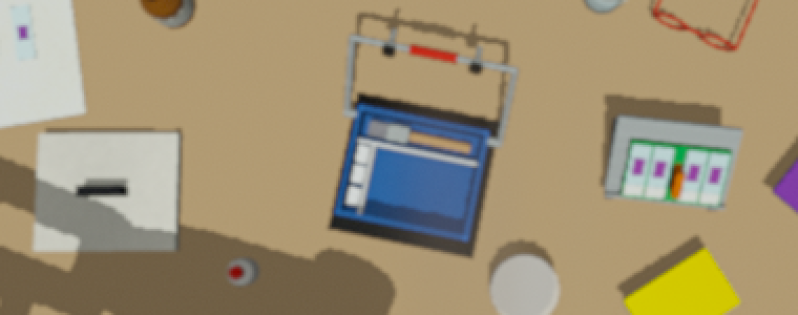

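The crop shows the lid's handle along the image horizontal (world y), the bail swung to the far (+x) side of the box, and the orange fin in the middle of the sloped carrier. I now average several frames and fit shapes.

```bash
cat > m.py <<'E'
from h import *
def avg(n,k=6):
    cs=[r.capture(n) for _ in range(k)]; z=np.stack([c['z_map'] for c in cs]); c=cs[-1]
    c['z_map']=np.nanmedian(np.where(z>0,z,np.nan),0); c['frame']=np.mean([x['frame'] for x in cs],0).astype(np.uint8)
    pickle.dump(c,open(f'pics/{n}_avg.pkl','wb')); return c
def hsv(c): 
    h=cv2.cvtColor(c['frame'],cv2.COLOR_BGR2HSV).astype(int); return h[...,0],h[...,1],h[...,2]
def box(P,lo,hi): return np.all((P>lo)&(P<hi),-1)
def rect(xy):
    (cx,cy),(w,h),a=cv2.minAreaRect((xy*1000).astype(np.float32)); return round(cx,1),round(cy,1),round(w,1),round(h,1),round(a,2)
def edges(xy,th):
    """extent along rotated axes (robust) -> centre, size"""
    R=np.array([[np.cos(th),-np.sin(th)],[np.sin(th),np.cos(th)]]); q=xy@R
    a,b=np.percentile(q,.7,0),np.percentile(q,99.3,0); return R@((a+b)/2),b-a
E
python3 - <<'E'
from m import *
for n in('top','side'):
    c=avg(n); P=cloud(c); H,S,V=hsv(c); bl=(H>100)&(H<125)&(S>110)
    print(n)
    m=bl&box(P,[.36,-.16,.046],[.60,.11,.066]); q=P[m]; print('box',rect(q[:,:2]),np.median(q[:,2]),m.sum())
    m=(S<70)&box(P,[.33,.25,.008],[.56,.52,.03]); q=P[m]; print('lid',rect(q[:,:2]),np.median(q[:,2]),m.sum())
    m=(V<90)&box(P,[.40,.3,.035],[.5,.46,.065]); q=P[m]; print('handle',rect(q[:,:2]) if len(q) else 0,np.median(q[:,2]) if len(q) else 0,m.sum())
    red=((H<5)|(H>174))&(S>170)&(V>90)&box(P,[.58,-.12,.1],[.68,.02,.16]); q=P[red]; print('grip',rect(q[:,:2]),q.mean(0),np.percentile(q[:,2],[5,95]))
    g=(H>45)&(H<85)&(S>90)&box(P,[.40,-.48,.02],[.56,-.24,.1]); q=P[g]
    for _ in range(3):
        cen=q.mean(0); nrm=np.linalg.svd(q-cen)[2][2]; nrm*=np.sign(nrm[2]); d=(q-cen)@nrm; q=q[abs(d)<.004]
    print('plate n',nrm,'tilt',np.degrees(np.arccos(nrm[2])),'az',np.degrees(np.arctan2(nrm[1],nrm[0])),'cen',cen,'std',d.std(),len(q))
    o=(H<20)&(S>150)&box(P,[.40,-.42,.03],[.52,-.31,.15]); q=P[o]; d=(q-cen)@nrm; q=q[d>.008]; d=d[d>.008]
    print('fin',q.mean(0),len(q),np.percentile(d,[2,50,98]),np.percentile(q,[2,98],0).round(4))
    # all plate-plane points
    a=box(P,[.38,-.5,.01],[.6,-.2,.12])&(abs((P-cen)@nrm)<.004); q=P[a]
    ys=np.array([-nrm[1],nrm[0],0]);ys/=np.linalg.norm(ys); xs=np.cross(ys,nrm)
    uv=np.c_[(q-cen)@xs,(q-cen)@ys]; print('plate rect in plane',rect(uv),a.sum(),xs,ys)
E
```

```text
top
box (485.1, -27.5, 175.7, 146.0, 77.28) 0.05499096687699491 511
lid (470.2, 383.7, 189.6, 157.0, 88.84) 0.01798744215027831 3676
handle (470.8, 381.6, 13.6, 57.2, 1.97) 0.04755701584977819 112
grip (626.9, -58.4, 53.9, 7.3, 77.35) [ 0.62691166 -0.05803533  0.13471174] [0.13319697 0.1363568 ]
plate n [-0.55767077  0.07595086  0.82658017] tilt 34.250974865773536 az 172.244432368416 cen [ 0.49877517 -0.37068901  0.07527343] std 0.0016049135388115734 137
fin [ 0.4648701  -0.36510354  0.08283829] 56 [0.01011514 0.02913207 0.03257514] [[ 0.4468 -0.3699  0.0697]
 [ 0.4838 -0.3608  0.0942]]
plate rect in plane (30.6, -3.7, 91.1, 159.6, 0.92) 1271 [-0.81901927  0.11154469 -0.56281899] [-0.13494722 -0.99085279  0.        ]
side
box (485.1, -25.8, 175.0, 146.4, 77.27) 0.055661142630963424 692
lid (469.2, 344.8, 110.8, 157.1, 89.42) 0.01985358805657462 3602
handle (471.3, 382.6, 11.7, 50.1, 1.06) 0.049784908957474436 161
grip (627.1, -56.8, 57.0, 10.9, 78.55) [ 0.62664187 -0.05538805  0.13604618] [0.13375667 0.13773312]
plate n [-0.55028073  0.13344677  0.82424698] tilt 34.48777963334271 az 166.36854202317622 cen [ 0.49205783 -0.34662754  0.06837656] std 0.001893602256132575 122
fin [ 0.46626184 -0.36350704  0.07906178] 76 [0.00825616 0.02148005 0.03165194] [[ 0.4502 -0.3678  0.0624]
 [ 0.4819 -0.3602  0.0944]]
plate rect in plane (3.6, 14.0, 116.7, 153.9, 4.26) 598 [-0.80102938  0.19425501 -0.56623045] [-0.23567573 -0.97183175  0.        ]
```

```bash
python3 - <<'E'
from m import *
for n in('top','side'):
    c=load(n+'_avg'); P=cloud(c); H,S,V=hsv(c); print(n)
    g=(H>45)&(H<85)&(S>90)&box(P,[.485,-.48,.06],[.56,-.24,.1]); q=P[g][:,:2]
    vx,vy,x0,y0=cv2.fitLine((q*1000).astype(np.float32),cv2.DIST_HUBER,0,.01,.01).ravel(); print('green strip az',np.degrees(np.arctan2(vy,vx)),x0,y0,len(q))
    pu=(H>125)&(H<160)&(S>60)&box(P,[.40,-.48,.03],[.53,-.24,.1])
    k,l,st,ce=cv2.connectedComponentsWithStats(pu.astype(np.uint8))
    pc=np.array([np.median(P[l==i],0) for i in range(1,k) if st[i,4]>4]);print('purple',pc.round(4))
    s=(c['frame'].min(-1)>150)&box(P,[.40,-.48,.02],[.54,-.24,.1]); k,l,st,ce=cv2.connectedComponentsWithStats(s.astype(np.uint8))
    # plate (all) : plane fit on low-sat bright + green
    q=P[s|g]
    for _ in range(4):
        cen=q.mean(0); nr=np.linalg.svd(q-cen)[2][2]; nr*=np.sign(nr[2]); d=(q-cen)@nr; q=q[abs(d)<.003]
    print('plane',nr.round(3),np.degrees(np.arccos(nr[2])),np.degrees(np.arctan2(nr[1],nr[0])),cen,len(q),d.std())
    o=(H<20)&(S>150)&box(P,[.43,-.40,.03],[.52,-.33,.15]); q=P[o]; d=(q-cen)@nr; t=q[d>.02]; print('fin top',t.mean(0),np.percentile(d,97),len(t))
    vx,vy,vz,*_=cv2.fitLine(t.astype(np.float32),cv2.DIST_HUBER,0,.01,.01).ravel(); print('fin dir',vx,vy,vz,np.degrees(np.arctan2(vy,vx)))
a=cv2.resize(load('top_avg')['frame'][185:250,380:460],None,fx=7,fy=7,interpolation=3)
b=cv2.resize(load('side_avg')['frame'][110:175,310:390],None,fx=7,fy=7,interpolation=3)
cv2.imwrite('pics/car.png',cv2.resize(np.hstack([a,b]),(800,325)))
E
```

```text
top
green strip az 82.85159 507.95987 -373.82095 133
purple [[ 0.4861 -0.3206  0.0642]
 [ 0.4827 -0.3479  0.0641]
 [ 0.4764 -0.3915  0.0634]
 [ 0.4731 -0.4192  0.0651]]
plane [-0.458  0.077  0.885] 27.69972571132436 170.40409704503665 [ 0.48586936 -0.36486852  0.06295469] 677 0.001353465543297007
fin top [ 0.46281284 -0.36525604  0.08486268] 0.034234361466655996 45
fin dir 0.84709406 -0.10916743 0.5201098 -7.3433957
side
green strip az 85.66747 507.34375 -367.9239 101
purple [[ 0.4749 -0.4199  0.0672]
 [ 0.4838 -0.3896  0.0716]
 [ 0.4827 -0.3461  0.0668]
 [ 0.4879 -0.3186  0.0668]]
plane [-0.556  0.075  0.828] 34.15362960628287 172.2821254306874 [ 0.47957882 -0.36047489  0.06502459] 288 0.0009284901447238946
fin top [ 0.46280535 -0.36330345  0.08486591] 0.029487095081781968 37
fin dir 0.8139407 -0.13776615 0.56437665 -9.606733
```

View pics/car.png

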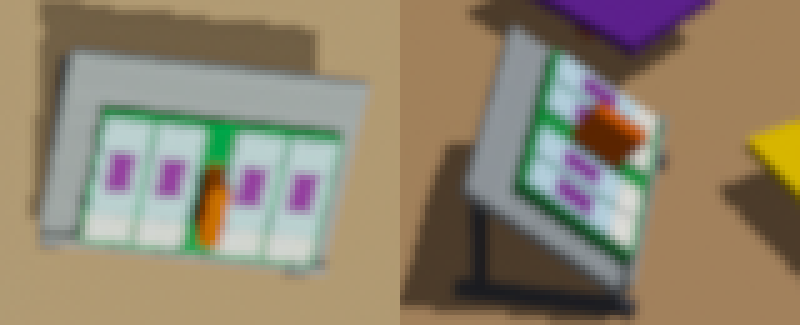

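```bash
cat >> m.py <<'E'
from scipy.spatial.transform import Rotation as Ro
def Rt(x,z):
    x=np.array(x,float);z=np.array(z,float);z/=np.linalg.norm(z);x-=z*(x@z);x/=np.linalg.norm(x);return np.c_[x,np.cross(z,x),z]
def down(deg): # tool down, tool x along -(axis at yaw deg)
    a=np.radians(deg); return Rt([-np.cos(a),-np.sin(a),0],[0,0,-1])
def plan(p,R,o=None):
    o=o or r.get_obs(); R0=Ro.from_euler('xyz',o['orientation']).as_matrix()
    print('lin',(R0.T@(np.array(p)-o['tool_pos'])).round(4).tolist(),'rot',np.degrees(Ro.from_matrix(R0.T@R).as_rotvec()).round(2).tolist())
ps=np.radians(-7.5);t=np.radians(35)
CX=np.array([np.cos(t)*np.cos(ps),np.cos(t)*np.sin(ps),np.sin(t)]);CY=np.array([-np.sin(ps),np.cos(ps),0]);CN=np.cross(CX,CY)
RC=Rt(-CX,-CN)
E
python3 - <<'E'
from m import *
for n in('top','side'):
    c=load(n+'_avg'); P=cloud(c); H,S,V=hsv(c)
    o=(H<20)&(S>150)&box(P,[.43,-.40,.03],[.52,-.33,.15]); q=P[o]
    w=np.c_[q@CX,q@CY,q@CN]; pu=(H>125)&(H<160)&(S>60)&box(P,[.40,-.48,.03],[.53,-.24,.1])
    pn=np.median(P[pu]@CN); py=np.median(P[pu]@CY); print(n,'plate n',pn,'purple y',py, 'purple x',np.median(P[pu]@CX))
    w=w[w[:,2]>pn+.008]; tp=w[w[:,2]>pn+.024]
    print('fin x',np.percentile(w[:,0],[1,50,99]),'y',np.percentile(w[:,1],[1,50,99]),'n',np.percentile(w[:,2],[1,50,99])-pn,'top',np.percentile(tp,[2,50,98],0).round(4).tolist(),len(w),len(tp))
    g=((H>45)&(H<85)&(S>90)|((c['frame'].min(-1)>140))|pu)&box(P,[.38,-.5,.01],[.56,-.22,.1]); q=P[g]; w=np.c_[q@CX,q@CY,q@CN]; w=w[abs(w[:,2]-pn)<.004]
    print('plate x',np.percentile(w[:,0],[1,99]),'y',np.percentile(w[:,1],[1,99]))
plan([.5,.15,.32],down(-7)); plan([.5,.15,.32],RC)
E
```

```text
top plate n -0.24741220741308684 purple y -0.32062381292808906 purple x 0.4654825757221441
fin x [0.44602279 0.46425403 0.47815354] y [-0.30595358 -0.30100086 -0.29865921] n [0.00836072 0.0271541  0.03106727] top [[0.4462, -0.3059, -0.222], [0.4613, -0.3016, -0.2188], [0.4774, -0.2988, -0.2165]] 55 35
plate x [0.41540386 0.50147195] y [-0.36833274 -0.24165626]
side plate n -0.24598892676605089 purple y -0.2792843712267205 purple x 0.46891384967099703
fin x [0.44634312 0.46244392 0.47857329] y [-0.30360102 -0.299423   -0.29671213] n [0.00814052 0.02101449 0.0295072 ] top [[0.4464, -0.3036, -0.2219], [0.462, -0.3001, -0.2188], [0.4776, -0.297, -0.2165]] 68 25
plate x [0.42334747 0.50251385] y [-0.3641886  -0.24056666]
lin [-0.4328, -0.3081, -0.0934] rot [0.01, 0.0, -10.3]
lin [-0.4328, -0.3081, -0.0934] rot [-2.99, -34.91, -9.49]
```

{"method": "send_rows", "body": {"gripper": [0.7, 0.7, 0.7, 0.7, 0.7, 0.7, 0.7, 0.7, 0.7, 0.7], "linear": [[-0.433, -0.308, -0.093], [-0.433, -0.308, -0.093], [-0.433, -0.308, -0.093], [-0.433, -0.308, -0.093], [-0.433, -0.308, -0.093], [-0.433, -0.308, -0.093], [-0.433, -0.308, -0.093], [-0.433, -0.308, -0.093], [-0.433, -0.308, -0.093], [-0.433, -0.308, -0.093]], "rot": [[0, 0, -10], [0, 0, -10], [0, 0, -10], [0, 0, -10], [0, 0, -10], [0, 0, -10], [0, 0, -10], [0, 0, -10], [0, 0, -10], [0, 0, -10]], "force": 25}}

```text
clock: 1.53
tool_pos: [0.4273, 0.2451, 0.2991]
orientation: [3.141, 0.001, 3.014]
wrist_force: [-0.2, 0.4, -0.9]
opening: 0.0653
grip_force: 0.0
```

```bash
python3 - <<'E'
from m import *
o=r.get_obs();print(o['tool_pos'],o['joint_positions'])
f=.462*CX-.3015*CY-.2332*CN; print(f, f+.1*CN)
plan(f+.1*CN,RC)
E
```

```text
[0.42734339 0.24509487 0.29905336] [ 4.16575281e-01 -1.82596277e-01  1.66508440e+00  4.88841607e-05
  1.65824905e+00 -1.02707563e+00]
[ 0.46847063 -0.36577696  0.07396606] [ 0.41160369 -0.35829028  0.15588126]
lin [-0.0608, -0.6006, 0.1429] rot [0.09, -34.96, 0.2]
```

{"method": "send_rows", "body": {"gripper": [0.7, 0.7, 0.7, 0.7, 0.7, 0.7, 0.7, 0.7, 0.7, 0.7], "linear": [[-0.061, -0.6, 0.1], [-0.061, -0.6, 0.1], [-0.061, -0.6, 0.1], [-0.061, -0.6, 0.1], [-0.061, -0.6, 0.1], [-0.061, -0.6, 0.1], [-0.061, -0.6, 0.1], [-0.061, -0.6, 0.1], [-0.061, -0.6, 0.1], [-0.061, -0.6, 0.1]], "rot": [[0, -35, 0], [0, -35, 0], [0, -35, 0], [0, -35, 0], [0, -35, 0], [0, -35, 0], [0, -35, 0], [0, -35, 0], [0, -35, 0], [0, -35, 0]]}}

```text
clock: 2.37
tool_pos: [0.4751, -0.0957, 0.2425]
orientation: [3.142, 0.609, 3.015]
wrist_force: [0.1, -0.4, 0.1]
opening: 0.0651
grip_force: 0.0
```

```bash
python3 - <<'E'
from m import *
o=r.get_obs();print(o['joint_positions'].round(2))
f=.462*CX-.3015*CY-.2332*CN
plan(f+.07*CN,RC)
E
```

```text
[-0.44 -0.89  2.36  0.2   1.1  -1.93]
lin [0.0741, -0.2686, 0.0838] rot [0.15, -0.09, 0.21]
```

{"method": "send_rows", "body": {"gripper": [0.7, 0.7, 0.7, 0.7, 0.7, 0.7, 0.7, 0.7], "linear": [[0.02, -0.268, 0.02], [0.02, -0.268, 0.02], [0.02, -0.268, 0.02], [0.02, -0.268, 0.02], [0.02, -0.268, 0.02], [0.02, -0.268, 0.02], [0.074, -0.268, 0.084], [0.074, -0.268, 0.084]], "rot": [[0, 0, 0], [0, 0, 0], [0, 0, 0], [0, 0, 0], [0, 0, 0], [0, 0, 0], [0, 0, 0], [0, 0, 0]]}}

```text
clock: 3.03
tool_pos: [0.4461, -0.3436, 0.1562]
orientation: [-3.132, 0.579, 2.983]
wrist_force: [-0.0, -0.3, -0.6]
opening: 0.0652
grip_force: 0.0
```

```bash
python3 - <<'E'
from m import *
o=r.get_obs();print(o['joint_positions'].round(2))
f=.462*CX-.3015*CY-.2332*CN
plan(f+.07*CN,RC)
plan(f,RC)
E
```

```text
[-1.03 -0.36  2.18  0.52  0.98 -2.66]
lin [0.0258, -0.0194, 0.0131] rot [-1.41, -1.81, -1.29]
lin [0.0236, -0.0176, 0.083] rot [-1.41, -1.81, -1.29]
```

{"method": "send_rows", "body": {"gripper": [0.7, 0.7, 0.7, 0.7, 0.7, 0.7, 0.7, 0.7, 0.7, 0.7], "linear": [[-0.046, 0, -0.066], [-0.046, 0, -0.066], [-0.046, 0, -0.066], [-0.046, 0, -0.066], [-0.046, 0, -0.066], [-0.046, 0, -0.066], [-0.046, 0, -0.066], [-0.046, 0, -0.066], [-0.046, 0, -0.066], [-0.046, 0, -0.066]], "rot": [[0, 0, 0], [0, 0, 7], [0, 0, 14], [0, 0, 21], [0, 0, 28], [0, 0, 35], [0, 0, 42], [0, 0, 49], [0, 0, 56], [0, 0, 63]]}}

```text
clock: 3.87
tool_pos: [0.4494, -0.3395, 0.2366]
orientation: [2.615, 0.254, 1.812]
wrist_force: [0.1, 0.4, -0.3]
opening: 0.0653
grip_force: 0.0
```

{"method": "send_rows", "body": {"gripper": [0.7, 0.7, 0.7, 0.7, 0.7, 0.7, 0.7, 0.7, 0.7, 0.7], "linear": [[0, 0, 0], [0, 0, 0], [0, 0, 0], [0, 0, 0], [0, 0, 0], [0, 0, 0], [0, 0, 0], [0, 0, 0], [0, 0, 0], [0, 0, 0]], "rot": [[0, 0, 7], [0, 0, 14], [0, 0, 21], [0, 0, 28], [0, 0, 35], [0, 0, 42], [0, 0, 49], [0, 0, 56], [0, 0, 63], [0, 0, 70]]}}

```text
clock: 4.7
tool_pos: [0.4494, -0.3395, 0.2366]
orientation: [2.694, -0.38, 0.747]
wrist_force: [-0.1, -0.1, -0.7]
opening: 0.0647
grip_force: 0.0
```

```bash
cat >> m.py <<'E'
RB=RC@np.diag([-1.,-1,1])
E
python3 - <<'E'
from m import *
o=r.get_obs();print(o['joint_positions'].round(2))
f=.462*CX-.3015*CY-.2332*CN
plan(f+.08*CN,RB)
E
```

```text
[-1.02 -0.43  2.09  0.47  1.13 -0.23]
lin [-0.0669, -0.0365, 0.0689] rot [0.32, 2.19, 45.62]
```

{"method": "send_rows", "body": {"gripper": [0.7, 0.7, 0.7, 0.7, 0.7, 0.7, 0.7, 0.7, 0.7], "linear": [[-0.067, -0.036, 0.069], [-0.067, -0.036, 0.069], [-0.067, -0.036, 0.069], [-0.067, -0.036, 0.069], [-0.067, -0.036, 0.069], [-0.067, -0.036, 0.069], [-0.067, -0.036, 0.069], [-0.067, -0.036, 0.069], [-0.067, -0.036, 0.069]], "rot": [[0, 2, 45.6], [0, 2, 45.6], [0, 2, 45.6], [0, 2, 45.6], [0, 2, 45.6], [0, 2, 45.6], [0, 2, 45.6], [0, 2, 45.6], [0, 2, 45.6]]}}

```text
clock: 5.45
tool_pos: [0.4232, -0.3608, 0.1396]
orientation: [3.13, -0.61, -0.121]
wrist_force: [0.2, -0.4, -0.3]
opening: 0.065
grip_force: 0.0
```

```bash
python3 - <<'E'
from m import *
o=r.get_obs();print(o['joint_positions'].round(2))
f=.462*CX-.3015*CY-.2332*CN
plan(f+.04*CN,RB)
plan(f,RB)
E
```

```text
[-1.13 -0.33  2.2   0.61  0.99  0.3 ]
lin [-0.0003, -0.0012, 0.0399] rot [0.35, 0.06, 0.48]
lin [-0.0003, -0.0014, 0.0799] rot [0.35, 0.06, 0.48]
```

{"method": "send_rows", "body": {"gripper": [0.6, 0.5, 0.5, 0.5, 0.5, 0.5, 0.5, 0.5], "linear": [[0, -0.001, 0.015], [0, -0.001, 0.03], [0, -0.001, 0.045], [0, -0.001, 0.058], [0, -0.001, 0.068], [0, -0.001, 0.075], [0, -0.001, 0.08], [0, -0.001, 0.08]], "rot": [[0.3, 0, 0.5], [0.3, 0, 0.5], [0.3, 0, 0.5], [0.3, 0, 0.5], [0.3, 0, 0.5], [0.3, 0, 0.5], [0.3, 0, 0.5], [0.3, 0, 0.5]]}}

```text
clock: 6.12
tool_pos: [0.4689, -0.3657, 0.0731]
orientation: [-3.14, -0.609, -0.133]
wrist_force: [0.3, -0.1, -0.7]
opening: 0.0464
grip_force: 0.0
```

```bash
python3 - <<'E'
from m import *
f=.462*CX-.3015*CY-.2332*CN
plan(f,RB)
c=r.capture('side'); cv2.imwrite('pics/g1.png',cv2.resize(c['frame'][60:220,250:450],None,fx=4,fy=4))
E
```

```text
lin [0.0001, 0.0002, -0.0009] rot [-0.02, 0.1, -0.09]
```

View pics/g1.png

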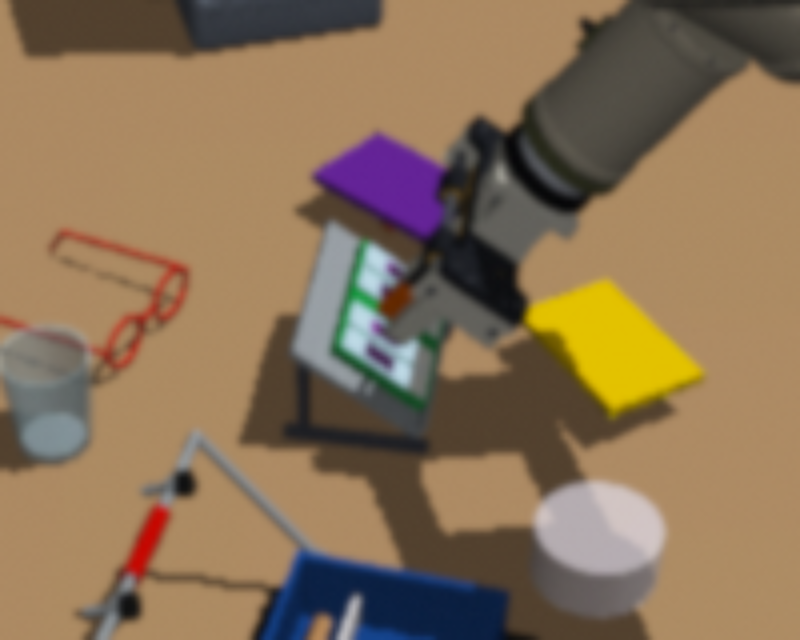

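The view shows both fingers straddling the orange fin, at about (397,300), so I close.

{"method": "send_rows", "body": {"gripper": [0, 0, 0, 0, 0, 0, 0, 0], "linear": [[0, 0, 0], [0, 0, 0], [0, 0, 0], [0, 0, 0], [0, 0, 0], [0, 0, 0], [0, 0, 0], [0, 0, 0]], "rot": [[0, 0, 0], [0, 0, 0], [0, 0, 0], [0, 0, 0], [0, 0, 0], [0, 0, 0], [0, 0, 0], [0, 0, 0]], "force": 40}}

```text
clock: 6.83
tool_pos: [0.4687, -0.3665, 0.0742]
orientation: [-3.141, -0.61, -0.134]
wrist_force: [-3.3, -0.5, 3.0]
opening: 0.0118
grip_force: 40.0
```

```bash
python3 - <<'E'
from m import *
yb=np.radians(-12.7); B=np.array([[np.cos(yb),-np.sin(yb)],[np.sin(yb),np.cos(yb)]])
for n in('top','side'):
    c=load(n+'_avg'); P=cloud(c); H,S,V=hsv(c); bl=(H>100)&(H<125)&(S>110)
    q=P.copy(); q[...,:2]=(P[...,:2]-[.4851,-.0266])@B
    m=bl&box(q,[-.09,-.1,-.004],[.09,.1,.013])&(abs(q[...,0])<.066)&(abs(q[...,1])<.082); m=cv2.morphologyEx(m.astype(np.uint8),cv2.MORPH_OPEN,np.ones((3,3)))>0
    w=q[m]; print(n,np.percentile(w,[1,50,99],0).round(4).tolist())
    d=(V>150)&(S<60)&box(q,[-.07,-.085,.02],[.07,.085,.04]); w=q[d]; print('div',len(w),np.percentile(w,[2,50,98],0).round(4).tolist())
    # divider edges
    print(' x-div x', np.median(w[(w[:,1]<.03)][:,0]) if (w[:,1]<.03).any() else 0,' y-div y', np.median(w[(w[:,0]<.0)][:,1]) if (w[:,0]<0).any() else 0)
p=r.get_obs()
plan(p['tool_pos']+.06*CN,RB)
E
```

```text
top [[-0.0643, -0.0806, 0.0023], [-0.0153, -0.0078, 0.0051], [0.0572, 0.0548, 0.008]]
div 334 [[-0.0537, -0.0677, 0.0203], [0.009, 0.0628, 0.0276], [0.0533, 0.0786, 0.0311]]
 x-div x 0.029126355979727174  y-div y 0.06769387978410035
side [[-0.0598, -0.0801, 0.0048], [-0.0171, -0.0189, 0.0071], [0.0262, 0.0368, 0.0093]]
div 115 [[-0.0494, -0.0663, 0.0218], [0.0279, 0.0346, 0.031], [0.0516, 0.0612, 0.0328]]
 x-div x 0.02892463374156952  y-div y 0.059626372511497924
lin [-0.0, 0.0001, -0.06] rot [0.08, 0.05, -0.13]
```

{"method": "send_rows", "body": {"gripper": [0, 0, 0, 0, 0, 0], "linear": [[0, 0, -0.01], [0, 0, -0.022], [0, 0, -0.035], [0, 0, -0.05], [0, 0, -0.06], [0, 0, -0.06]], "rot": [[0, 0, 0], [0, 0, 0], [0, 0, 0], [0, 0, 0], [0, 0, 0], [0, 0, 0]]}}

```text
clock: 7.33
tool_pos: [0.4345, -0.3623, 0.1247]
orientation: [3.141, -0.611, -0.133]
wrist_force: [0.3, -0.4, -1.3]
opening: 0.0116
grip_force: 40.0
```

```bash
cat >> m.py <<'E'
def downB(deg): return down(deg+180)
E
python3 - <<'E'
from m import *
o=r.get_obs(); print(o['joint_positions'].round(2))
plan([.47,-.25,.22],downB(-12.7)); plan([.463,-.0339,.20],downB(-12.7))
E
```

```text
[-1.11 -0.28  2.19  0.62  0.95  0.3 ]
lin [0.0713, -0.1159, -0.0666] rot [-1.49, -34.99, 4.9]
lin [0.0306, -0.3292, -0.0708] rot [-1.49, -34.99, 4.9]
```

{"method": "send_rows", "body": {"gripper": [0, 0, 0, 0, 0, 0, 0, 0, 0, 0], "linear": [[0.015, -0.01, -0.02], [0.03, -0.03, -0.035], [0.045, -0.055, -0.05], [0.06, -0.085, -0.06], [0.071, -0.116, -0.067], [0.065, -0.146, -0.067], [0.059, -0.176, -0.067], [0.053, -0.206, -0.067], [0.049, -0.231, -0.068], [0.045, -0.25, -0.068]], "rot": [[0, -4, 0.5], [0, -8, 1], [-0.5, -12, 1.5], [-0.5, -16, 2], [-0.6, -20, 2.5], [-0.8, -24, 3], [-1, -28, 4], [-1.2, -32, 4.5], [-1.5, -35, 4.9], [-1.5, -35, 4.9]]}}

```text
clock: 8.17
tool_pos: [0.4665, -0.1109, 0.2035]
orientation: [-3.14, 0.006, -0.219]
wrist_force: [0.1, 0.5, -2.5]
opening: 0.0115
grip_force: 40.0
```

```bash
python3 - <<'E'
from m import *
plan([.463,-.0339,.13],downB(-12.7))
E
```

```text
lin [-0.0197, -0.0742, 0.0738] rot [-0.12, 0.36, 0.13]
```

{"method": "send_rows", "body": {"gripper": [0, 0, 0, 0, 0, 0], "linear": [[-0.005, -0.025, 0.015], [-0.012, -0.05, 0.035], [-0.0197, -0.074, 0.055], [-0.0197, -0.074, 0.072], [-0.0197, -0.074, 0.074], [-0.0197, -0.074, 0.074]], "rot": [[0, 0.2, 0], [-0.1, 0.4, 0.1], [-0.1, 0.4, 0.1], [-0.1, 0.4, 0.1], [-0.1, 0.4, 0.1], [-0.1, 0.4, 0.1]]}}

```text
clock: 8.67
tool_pos: [0.4616, -0.0363, 0.1292]
orientation: [3.141, -0.002, -0.222]
wrist_force: [-0.1, 0.6, -0.3]
opening: 0.0118
grip_force: 40.0
```

```bash
cat >> m.py <<'E'
BC=np.array([.4851,-.0266]); yb=np.radians(-12.7); B=np.array([[np.cos(yb),-np.sin(yb)],[np.sin(yb),np.cos(yb)]])
def inbox(P):
    q=P.copy(); q[...,:2]=(P[...,:2]-BC)@B; return q
E
python3 - <<'E'
from m import *
o=r.get_obs(); print(o['tool_pos'],o['orientation'])
tiles=[]
for n in('top','side'):
    c=avg(n,3); q=inbox(cloud(c)); H,S,V=hsv(c)
    g=(((H>45)&(H<85)&(S>70)))&box(q,[-.1,-.12,.05],[.08,.1,.16]); w=q[g]
    print(n,len(w),np.percentile(w,[2,50,98],0).round(4).tolist())
    if len(w)>30:
        cen=w.mean(0); nr=np.linalg.svd(w-cen)[2][2]; print('n',nr*np.sign(nr[2]))
        print(rect(w[:,:2]))
    y0,x0=(150,240) if n=='top' else (150,260)
    tiles.append(cv2.resize(c['frame'][y0:y0+120,x0:x0+130],(400,370)))
cv2.imwrite('pics/h1.png',np.hstack(tiles))
E
```

```text
[ 0.46161562 -0.03629782  0.12916403] [ 3.14136830e+00 -1.72997855e-03 -2.21763762e-01]Traceback (most recent call last):
  File "<stdin>", line 7, in <module>
    return _quantile_unchecked(
        a, q, axis, out, overwrite_input, method, keepdims, weights)
    return _ureduce(a,
                    func=_quantile_ureduce_func,
    ...<5 lines>...
                    overwrite_input=overwrite_input,
                    method=method)
    r = func(a, **kwargs)
    result = _quantile(arr,
                       quantiles=q,
    ...<2 lines>...
                       out=out,
                       weights=wgt)
    slices_having_nans = np.isnan(arr[-1, ...])
                                  ~~~^^^^^^^^^
IndexError: index -1 is out of bounds for axis 0 with size 0
```

Top is occluded by the arm; use the side view alone with all plate points.

```bash
cat > carr.py <<'E'
from m import *
o=r.get_obs(); print(o['tool_pos'],o['orientation'])
c=avg('side',3); q=inbox(cloud(c)); H,S,V=hsv(c)
m=box(q,[-.11,-.13,.095],[.09,.11,.125])&(((H>45)&(H<85)&(S>60))|(c['frame'].min(-1)>130)|((H>125)&(H<160)&(S>60)))
w=q[m]; print(m.sum(),np.percentile(w,[1,50,99],0).round(4).tolist())
for _ in range(3):
    cen=w.mean(0); nr=np.linalg.svd(w-cen)[2][2]; nr*=np.sign(nr[2]); d=(w-cen)@nr; w=w[abs(d)<.004]
print('n',nr.round(3),cen.round(4),rect(w[:,:2]))
cv2.imwrite('pics/h1.png',cv2.resize(c['frame'][150:280,240:420],None,fx=4,fy=4))
E
python3 carr.py
```

```text
[ 0.46374476 -0.0376085   0.13213299] [ 3.14145574 -0.007113   -0.22382886]
730 [[-0.0618, -0.0766, 0.1098], [-0.0305, 0.0142, 0.1189], [0.0203, 0.05, 0.1221]]
n [-0.02   0.008  1.   ] [-0.0262  0.0022  0.119 ] (-20.6, -14.6, 131.2, 83.7, 89.74)
```

View pics/h1.png

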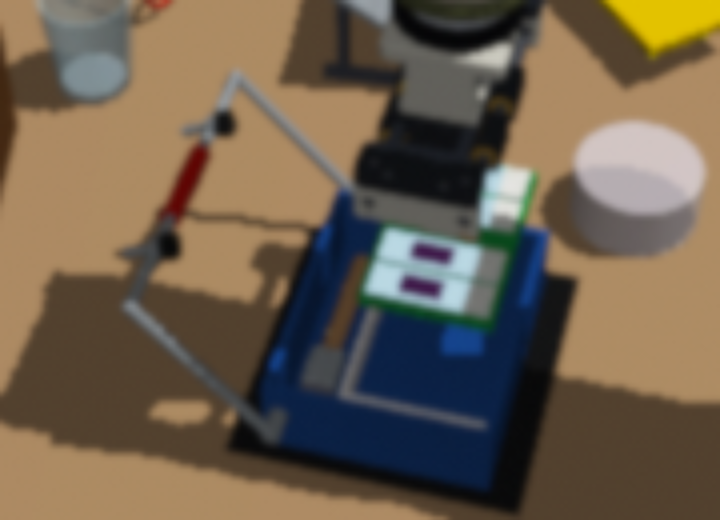

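The view shows the carrier held level over the box with its long side along the box's, plate about (440,275); it needs about +3.4 mm in box y.

```bash
python3 - <<'E'
from m import *
o=r.get_obs(); print(o['tool_pos'],o['orientation'])
plan([.463,-.0341,.09],downB(-12.7)); plan([.463,-.0341,.031],downB(-12.7))
E
```

```text
[ 0.46371228 -0.03767731  0.13216485] [ 3.14147779 -0.00748495 -0.22414919]
lin [-0.0018, -0.0033, 0.0422] rot [0.01, -0.43, -0.14]
lin [-0.0022, -0.0033, 0.1012] rot [0.01, -0.43, -0.14]
```

{"method": "send_rows", "body": {"gripper": [0, 0, 0, 0, 0, 0, 0, 0, 0, 0], "linear": [[0, -0.0033, 0.005], [0, -0.0033, 0.015], [0, -0.0033, 0.027], [0, -0.0033, 0.04], [0, -0.0033, 0.054], [0, -0.0033, 0.067], [0, -0.0033, 0.078], [0, -0.0033, 0.087], [0, -0.0033, 0.092], [0, -0.0033, 0.092]], "rot": [[0, -0.4, -0.1], [0, -0.4, -0.1], [0, -0.4, -0.1], [0, -0.4, -0.1], [0, -0.4, -0.1], [0, -0.4, -0.1], [0, -0.4, -0.1], [0, -0.4, -0.1], [0, -0.4, -0.1], [0, -0.4, -0.1]]}}

```text
clock: 9.8
tool_pos: [0.4629, -0.0337, 0.0373]
orientation: [3.141, 0.004, -0.221]
wrist_force: [-0.8, -0.8, -1.3]
opening: 0.0115
grip_force: 40.0
```

{"method": "send_rows", "body": {"gripper": [0, 0, 0, 0, 0], "linear": [[0, 0, 0.003], [0, 0, 0.006], [0, 0, 0.008], [0, 0, 0.009], [0, 0, 0.009]], "rot": [[0, 0, 0], [0, 0, 0], [0, 0, 0], [0, 0, 0], [0, 0, 0]]}}

```text
clock: 10.22
tool_pos: [0.4647, -0.034, 0.0312]
orientation: [3.141, 0.001, -0.221]
wrist_force: [-3.5, 0.5, 6.2]
opening: 0.0118
grip_force: 40.0
```

{"method": "send_rows", "body": {"gripper": [0.1, 0.2, 0.3, 0.35, 0.35, 0.35], "linear": [[0, 0, 0], [0, 0, 0], [0, 0, 0], [0, 0, 0], [0, 0, 0], [0, 0, 0]], "rot": [[0, 0, 0], [0, 0, 0], [0, 0, 0], [0, 0, 0], [0, 0, 0], [0, 0, 0]]}}

```text
clock: 10.72
tool_pos: [0.464, -0.0339, 0.03]
orientation: [3.141, 0.001, -0.221]
wrist_force: [1.1, 0.1, -0.2]
opening: 0.0324
grip_force: 0.0
```

{"method": "send_rows", "body": {"gripper": [0.35, 0.35, 0.35, 0.35, 0.35, 0.35, 0.35, 0.35, 0.35, 0.35], "linear": [[0, 0, -0.01], [0, 0, -0.03], [0, 0, -0.06], [0, 0, -0.1], [0, 0, -0.14], [0, 0, -0.18], [0.0, -0.04, -0.2], [0.0, -0.08, -0.2], [0.0, -0.12, -0.2], [0, -0.16, -0.2]], "rot": [[0, 0, 0], [0, 0, 0], [0, 0, 0], [0, 0, 0], [0, 0, 0], [0, 0, 0], [0, 0, 2], [0, 0, 4], [0, 0, 6], [0, 0, 8]]}}

```text
clock: 11.55
tool_pos: [0.5001, 0.1239, 0.232]
orientation: [-3.141, -0.001, -0.364]
wrist_force: [1.5, -0.5, -0.4]
opening: 0.0326
grip_force: 0.0
```

```bash
python3 - <<'E'
from m import *
plan([.4705,.383,.12],downB(-1)); print(r.get_obs()['joint_positions'].round(2))
E
```

```text
lin [-0.1199, -0.2315, 0.1121] rot [-0.05, -0.06, -19.85]
[ 0.14 -0.1   1.72  0.    1.53  2.08]
```

{"method": "send_rows", "body": {"gripper": [0.5, 0.5, 0.5, 0.5, 0.5, 0.5, 0.5, 0.5, 0.5, 0.5], "linear": [[-0.12, -0.231, 0.1], [-0.12, -0.231, 0.1], [-0.12, -0.231, 0.1], [-0.12, -0.231, 0.1], [-0.12, -0.231, 0.1], [-0.12, -0.231, 0.1], [-0.12, -0.231, 0.112], [-0.12, -0.231, 0.112], [-0.12, -0.231, 0.112], [-0.12, -0.231, 0.112]], "rot": [[0, 0, -6], [0, 0, -12], [0, 0, -18], [0, 0, -19.8], [0, 0, -19.8], [0, 0, -19.8], [0, 0, -19.8], [0, 0, -19.8], [0, 0, -19.8], [0, 0, -19.8]]}}

```text
clock: 12.38
tool_pos: [0.4687, 0.3805, 0.1186]
orientation: [3.141, 0.001, -0.015]
wrist_force: [0.2, -0.6, -0.2]
opening: 0.0461
grip_force: 0.0
```

```bash
cat > chk.py <<'E'
from m import *
o=r.get_obs(); print(o['tool_pos'],o['orientation'],o['joint_positions'].round(2))
for n in('top','side'):
    c=avg(n,3); q=inbox(cloud(c)); H,S,V=hsv(c)
    m=box(q,[-.068,-.083,.009],[.028,.06,.026])&(((H>45)&(H<85)&(S>60))|((c['frame'].min(-1)>110))|((H>125)&(H<160)&(S>60)))
    w=q[m]; print(n,m.sum(),np.percentile(w,[1,50,99],0).round(4).tolist(),rect(w[:,:2]))
    g=box(q,[-.068,-.083,.02],[.028,.06,.06])&(H<20)&(S>150); w=q[g];print('fin',len(w),np.percentile(w,[2,50,98],0).round(4).tolist())
E
python3 chk.py; python3 - <<'E'
from m import *
plan([.4705,.383,.031],downB(-1))
E
```

```text
[0.46871016 0.38050178 0.11860131] [ 3.14130867e+00  1.38373787e-03 -1.48736026e-02] [0.6  0.22 1.59 0.   1.33 2.18]
top 1319 [[-0.0616, -0.076, 0.0118], [-0.0191, -0.0113, 0.0161], [0.0272, 0.0568, 0.0222]] (-17.4, -8.8, 90.2, 137.1, 0.22)
fin 41 [[-0.0365, -0.0164, 0.0413], [-0.0202, -0.0121, 0.0451], [-0.004, -0.0078, 0.0477]]
lin [0.001, -0.0028, 0.0882] rot [-0.06, 0.01, 0.04]Traceback (most recent call last):
  File "chk.py", line 6, in <module>
    w=q[m]; print(n,m.sum(),np.percentile(w,[1,50,99],0).round(4).tolist(),rect(w[:,:2]))
                            ~~~~~~~~~~~~~^^^^^^^^^^^^^^^
    return _quantile_unchecked(
        a, q, axis, out, overwrite_input, method, keepdims, weights)
    return _ureduce(a,
                    func=_quantile_ureduce_func,
    ...<5 lines>...
                    overwrite_input=overwrite_input,
                    method=method)
    r = func(a, **kwargs)
    result = _quantile(arr,
                       quantiles=q,
    ...<2 lines>...
                       out=out,
                       weights=wgt)
    slices_having_nans = np.isnan(arr[-1, ...])
                                  ~~~^^^^^^^^^
IndexError: index -1 is out of bounds for axis 0 with size 0
```

{"method": "send_rows", "body": {"gripper": [0.5, 0.5, 0.5, 0.5, 0.5, 0.5, 0.5, 0.5, 0.5, 0.5], "linear": [[0.001, -0.0025, 0], [0.001, -0.0025, 0], [0.001, -0.0025, 0], [0.001, -0.0025, 0], [0.001, -0.0025, 0], [0.001, -0.0025, 0], [0.001, -0.0025, 0], [0.001, -0.0025, 0], [0.001, -0.0025, 0], [0.001, -0.0025, 0]], "rot": [[0, 0, -7], [0, 0, -14], [0, 0, -21], [0, 0, -28], [0, 0, -35], [0, 0, -42], [0, 0, -49], [0, 0, -56], [0, 0, -63], [0, 0, -70]]}}

```text
clock: 13.52
tool_pos: [0.4701, 0.3828, 0.1186]
orientation: [-3.14, -0.0, 1.212]
wrist_force: [0.3, 0.6, 0.1]
opening: 0.0468
grip_force: 0.0
```

{"method": "send_rows", "body": {"gripper": [0.5, 0.5, 0.5, 0.5, 0.5], "linear": [[0, 0, 0.01], [0, 0, 0.02], [0, 0, 0.03], [0, 0, 0.03], [0, 0, 0.03]], "rot": [[0, 0, -7], [0, 0, -14], [0, 0, -20], [0, 0, -20], [0, 0, -20]]}}

```text
clock: 13.93
tool_pos: [0.4694, 0.3826, 0.0878]
orientation: [-3.139, 0.0, 1.551]
wrist_force: [-0.3, 0.9, 0.1]
opening: 0.0467
grip_force: 0.0
```

```bash
python3 - <<'E'
from m import *
print(r.get_obs()['joint_positions'].round(2))
plan([.4705,.3825,.031],downB(89))
E
```

```text
[0.6  0.25 1.61 0.   1.28 0.62]
lin [-0.0001, 0.0012, 0.0568] rot [-0.14, 0.03, -0.11]
```

{"method": "send_rows", "body": {"gripper": [0.5, 0.5, 0.5, 0.5, 0.5, 0.5], "linear": [[0, 0.001, 0.015], [0, 0.001, 0.03], [0, 0.001, 0.043], [0, 0.001, 0.052], [0, 0.001, 0.056], [0, 0.001, 0.056]], "rot": [[0, 0, 0], [0, 0, 0], [0, 0, 0], [0, 0, 0], [0, 0, 0], [0, 0, 0]]}}

```text
clock: 14.43
tool_pos: [0.4699, 0.3827, 0.031]
orientation: [-3.139, 0.001, 1.554]
wrist_force: [-0.1, 0.6, -0.5]
opening: 0.0465
grip_force: 0.0
```

{"method": "send_rows", "body": {"gripper": [0, 0, 0, 0, 0, 0, 0], "linear": [[0, 0, 0], [0, 0, 0], [0, 0, 0], [0, 0, 0], [0, 0, 0], [0, 0, 0], [0, 0, 0]], "rot": [[0, 0, 0], [0, 0, 0], [0, 0, 0], [0, 0, 0], [0, 0, 0], [0, 0, 0], [0, 0, 0]], "force": 50}}

```text
clock: 15.02
tool_pos: [0.4706, 0.3834, 0.0324]
orientation: [-3.14, -0.0, 1.555]
wrist_force: [-2.1, -0.3, 3.7]
opening: 0.0136
grip_force: 50.0
```

{"method": "send_rows", "body": {"gripper": [0, 0, 0, 0, 0, 0, 0, 0, 0], "linear": [[0, 0, -0.005], [0, 0, -0.02], [0, 0, -0.04], [0, 0, -0.07], [0, 0, -0.1], [0, 0, -0.13], [0, 0, -0.15], [0, 0, -0.16], [0, 0, -0.16]], "rot": [[0, 0, 0], [0, 0, 0], [0, 0, 0], [0, 0, 0], [0, 0, 0], [0, 0, 0], [0, 0, 0], [0, 0, 0], [0, 0, 0]]}}

```text
clock: 15.77
tool_pos: [0.4721, 0.384, 0.1951]
orientation: [3.139, -0.003, 1.555]
wrist_force: [0.3, -0.2, -1.6]
opening: 0.0134
grip_force: 50.0
```

```bash
python3 - <<'E'
from m import *
o=r.get_obs(); print(o['opening'],o['grip_force'])
plan([.4851,-.0266,.19],downB(77.3))
E
```

```text
0.01340589580284313 49.99904215335846
lin [-0.4104, 0.0194, 0.004] rot [0.12, -0.18, 11.82]
```

{"method": "send_rows", "body": {"gripper": [0, 0, 0, 0, 0, 0, 0, 0, 0, 0], "linear": [[-0.015, 0.0, 0], [-0.045, 0.002, 0], [-0.08, 0.004, 0], [-0.118, 0.006, 0], [-0.156, 0.008, 0], [-0.194, 0.01, 0], [-0.232, 0.012, 0], [-0.27, 0.014, 0], [-0.305, 0.016, 0], [-0.335, 0.017, 0]], "rot": [[0, 0, 1], [0, 0, 2], [0, 0, 3], [0, 0, 4], [0, 0, 5], [0, 0, 6], [0, 0, 7], [0, 0, 8], [0, 0, 9], [0, 0, 10]]}}

```text
clock: 16.6
tool_pos: [0.4811, 0.0457, 0.1895]
orientation: [-3.137, 0.001, 1.379]
wrist_force: [0.0, -0.3, -1.1]
opening: 0.0134
grip_force: 50.0
```

```bash
python3 - <<'E'
from m import *
plan([.4851,-.0266,.15],downB(77.3))
E
```

```text
lin [-0.0701, 0.0179, 0.0395] rot [-0.28, 0.08, 1.73]
```

{"method": "send_rows", "body": {"gripper": [0, 0, 0, 0, 0, 0, 0, 0, 0], "linear": [[-0.025, 0.006, 0], [-0.05, 0.013, 0], [-0.065, 0.0165, 0.005], [-0.07, 0.018, 0.015], [-0.07, 0.018, 0.028], [-0.07, 0.018, 0.036], [-0.07, 0.018, 0.039], [-0.07, 0.018, 0.039], [-0.07, 0.018, 0.039]], "rot": [[0, 0, 0.5], [0, 0, 1], [-0.2, 0, 1.7], [-0.3, 0, 1.7], [-0.3, 0, 1.7], [-0.3, 0, 1.7], [-0.3, 0, 1.7], [-0.3, 0, 1.7], [-0.3, 0, 1.7]]}}

```text
clock: 17.35
tool_pos: [0.4867, -0.0235, 0.1525]
orientation: [3.139, 0.0, 1.352]
wrist_force: [0.2, -0.1, -2.6]
opening: 0.0135
grip_force: 50.0
```

```bash
cat > lid.py <<'E'
from m import *
o=r.get_obs(); print(o['tool_pos'],o['orientation'])
for n in('side','top'):
    c=avg(n,4); q=inbox(cloud(c)); H,S,V=hsv(c); zt=o['tool_pos'][2]-.031+.018
    m=box(q,[-.13,-.15,zt-.009],[.13,.13,zt+.009])&(S<70)&(V>70); w=q[m]
    w=w[abs(w[:,2]-np.median(w[:,2]))<.005]
    cen=w.mean(0); nr=np.linalg.svd(w-cen)[2][2]; nr*=np.sign(nr[2])
    print(n,len(w),np.percentile(w,[1,50,99],0).round(4).tolist(),rect(w[:,:2]),'n',nr.round(4))
cv2.imwrite('pics/l1.png',cv2.resize(load('side_avg')['frame'][130:290,220:440],None,fx=3.5,fy=3.5))
E
python3 lid.py
```

```text
[ 0.48668804 -0.02350862  0.15247546] [3.13895869e+00 7.74911954e-05 1.35221439e+00]
side 2898 [[-0.0758, -0.0844, 0.1372], [-0.0099, 0.0342, 0.1408], [0.0787, 0.097, 0.1431]] (2.1, 3.9, 157.7, 188.8, 0.13) n [-0.0053  0.0028  1.    ]
top 1239 [[-0.0753, -0.0902, 0.1364], [-0.0359, -0.0648, 0.1393], [0.0783, 0.094, 0.1425]] (2.0, 3.1, 156.6, 187.0, 0.16) n [-5.4e-03  7.0e-04  1.0e+00]
```

View pics/l1.png

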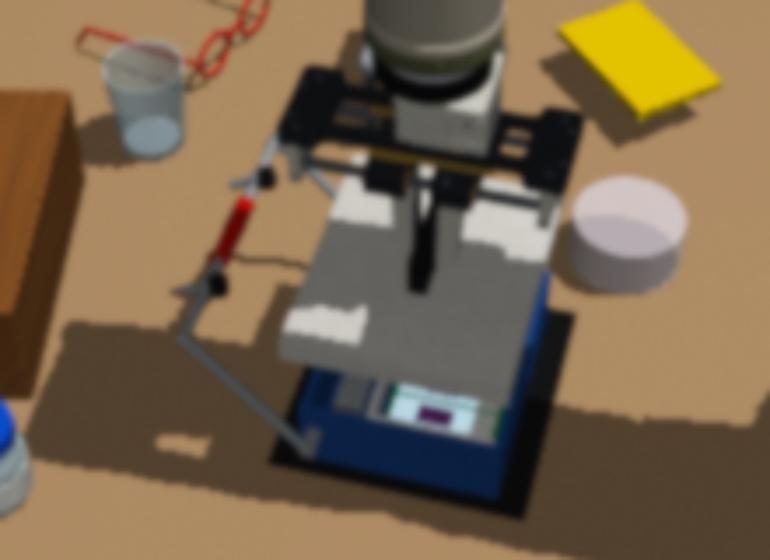

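The view shows the lid held level above the box, near corner (285,350); the measurement gives it about 2 mm off in box x and 3.5 mm in box y, to be taken out.

{"method": "send_rows", "body": {"gripper": [0, 0, 0, 0, 0, 0, 0, 0, 0], "linear": [[-0.0035, -0.002, 0.005], [-0.0035, -0.002, 0.015], [-0.0035, -0.002, 0.03], [-0.0035, -0.002, 0.043], [-0.0035, -0.002, 0.052], [-0.0035, -0.002, 0.057], [-0.0035, -0.002, 0.058], [-0.0035, -0.002, 0.058], [-0.0035, -0.002, 0.058]], "rot": [[0.15, 0, 0], [0.15, 0, 0], [0.15, 0, 0], [0.15, 0, 0], [0.15, 0, 0], [0.15, 0, 0], [0.15, 0, 0], [0.15, 0, 0], [0.15, 0, 0]]}}

```text
clock: 18.5
tool_pos: [0.4849, -0.0273, 0.0955]
orientation: [3.14, 0.0, 1.351]
wrist_force: [-0.3, -0.7, -2.4]
opening: 0.0134
grip_force: 50.0
```

```bash
python3 lid.py
```

```text
[ 0.48490053 -0.02730953  0.09547824] [3.13975721e+00 1.20566110e-04 1.35116238e+00]
side 2749 [[-0.077, -0.0872, 0.0797], [-0.0098, 0.0309, 0.0833], [0.0783, 0.0932, 0.0858]] (15.5, 6.6, 187.2, 202.6, 0.07) n [-0.0046  0.0029  1.    ]
top 1102 [[-0.0767, -0.094, 0.0777], [-0.0364, -0.0694, 0.0812], [0.1005, 0.1002, 0.0845]] (13.4, -0.7, 214.2, 182.9, 89.82) n [-0.0014  0.0013  1.    ]
```

```bash
sed -i "s/\[-.13,-.15,zt-.009\],\[.13,.13,zt+.009\]/[-.088,-.1,zt-.009],[.088,.1035,zt+.009]/" lid.py; sed -i "s/    w=w\[abs/    w=q[cv2.morphologyEx(m.astype(np.uint8),cv2.MORPH_OPEN,np.ones((4,4)))>0]; w=w[abs/" lid.py; python3 lid.py
```

```text
[ 0.48462629 -0.02722273  0.09515516] [3.14015938e+00 1.06627193e-04 1.35120437e+00]
side 2544 [[-0.0777, -0.0824, 0.0787], [-0.0123, 0.0347, 0.0827], [0.0736, 0.0933, 0.0851]] (-1.8, 1.3, 153.6, 186.9, 0.25) n [-0.0044  0.0034  1.    ]
top 932 [[-0.0772, -0.0938, 0.0774], [-0.0369, -0.0725, 0.0807], [0.0738, 0.0842, 0.084]] (-1.2, -3.7, 153.9, 181.2, 0.09) n [-3.6e-03  5.0e-04  1.0e+00]
```

{"method": "send_rows", "body": {"gripper": [0, 0, 0, 0, 0, 0, 0, 0], "linear": [[0, 0, 0.003], [0, 0, 0.006], [0, 0, 0.009], [0, 0, 0.012], [0, 0, 0.014], [0, 0, 0.016], [0, 0, 0.016], [0, 0, 0.016]], "rot": [[0, 0, 0], [0, 0, 0], [0, 0, 0], [0, 0, 0], [0, 0, 0], [0, 0, 0], [0, 0, 0], [0, 0, 0]]}}

```text
clock: 19.97
tool_pos: [0.4844, -0.0272, 0.0788]
orientation: [3.141, 0.0, 1.351]
wrist_force: [-0.3, -0.4, -1.7]
opening: 0.0136
grip_force: 50.0
```

{"method": "send_rows", "body": {"gripper": [0, 0, 0, 0, 0, 0], "linear": [[0, 0, 0.0015], [0, 0, 0.003], [0, 0, 0.0045], [0, 0, 0.0055], [0, 0, 0.006], [0, 0, 0.006]], "rot": [[0, 0, 0], [0, 0, 0], [0, 0, 0], [0, 0, 0], [0, 0, 0], [0, 0, 0]]}}

```text
clock: 20.47
tool_pos: [0.4847, -0.0273, 0.0744]
orientation: [3.14, 0.0, 1.351]
wrist_force: [-8.3, 0.8, 12.8]
opening: 0.0138
grip_force: 50.0
```

{"method": "send_rows", "body": {"gripper": [0, 0, 0, 0], "linear": [[0, 0, 0.0005], [0, 0, 0.001], [0, 0, 0.001], [0, 0, 0.001]], "rot": [[0, 0, 0], [0, 0, 0], [0, 0, 0], [0, 0, 0]]}}

```text
clock: 20.8
tool_pos: [0.4847, -0.0272, 0.0744]
orientation: [3.14, 0.0, 1.351]
wrist_force: [-12.9, 0.9, 22.4]
opening: 0.0137
grip_force: 50.0
```

{"method": "send_rows", "body": {"gripper": [0.1, 0.25, 0.4, 0.4, 0.4, 0.4], "linear": [[0, 0, 0], [0, 0, 0], [0, 0, 0], [0, 0, 0], [0, 0, 0], [0, 0, 0]], "rot": [[0, 0, 0], [0, 0, 0], [0, 0, 0], [0, 0, 0], [0, 0, 0], [0, 0, 0]]}}

```text
clock: 21.3
tool_pos: [0.4844, -0.0272, 0.0717]
orientation: [3.141, 0.0, 1.351]
wrist_force: [-0.1, 0.3, -0.4]
opening: 0.0368
grip_force: 0.0
```

{"method": "send_rows", "body": {"gripper": [0.4, 0.4, 0.4, 0.4, 0.4, 0.4, 0.4, 0.4, 0.4], "linear": [[0, 0, -0.01], [0, 0, -0.03], [0, 0, -0.06], [0, 0, -0.1], [0, 0, -0.14], [0.0, 0, -0.18], [0.04, 0, -0.2], [0.08, 0, -0.2], [0.12, 0, -0.2]], "rot": [[0, 0, 0], [0, 0, 0], [0, 0, 0], [0, 0, 0], [0, 0, 0], [0, 0, 0], [0, 0, 0], [0, 0, 0], [0, 0, 0]]}}

```text
clock: 22.05
tool_pos: [0.512, 0.0908, 0.2758]
orientation: [3.135, -0.002, 1.349]
wrist_force: [1.3, -0.2, 0.3]
opening: 0.0371
grip_force: 0.0
```

```bash
sed -i "s/zt=.*/zt=.06/" lid.py; cat >> lid.py <<'E'
for n in('side','top'):
    c=load(n+'_avg'); q=inbox(cloud(c)); H,S,V=hsv(c)
    red=((H<6)|(H>172))&(S>150)&(V>60)&box(q,[.05,-.06,.08],[.2,.06,.17]); w=q[red]; print('grip',len(w),w.mean(0),np.percentile(w,[3,97],0).round(4).tolist())
    blk=(V<50)&box(q,[.05,-.11,.09],[.2,.11,.18]); 
    print('feet',[w.round(3).tolist() for w in [q[blk&(q[...,1]>.02)].mean(0),q[blk&(q[...,1]<-.02)].mean(0)]])
E
python3 lid.py
```

```text
[0.51195262 0.09084344 0.27581907] [ 3.13489518e+00 -1.60803605e-03  1.34856796e+00]
side 3114 [[-0.0776, -0.0889, 0.0585], [-0.0106, 0.0169, 0.0621], [0.0732, 0.093, 0.0644]] (-1.5, 0.7, 154.0, 186.9, 0.1) n [-0.0022  0.0025  1.    ]
top 3676 [[-0.0767, -0.0925, 0.0569], [-0.0025, -0.0028, 0.0601], [0.0751, 0.0875, 0.0635]] (-0.7, -2.3, 154.8, 183.5, 0.16) n [-1.e-04  1.e-04  1.e+00]
grip 90 [0.1444364  0.00339643 0.13571949] [[0.1397, -0.0244, 0.131], [0.1504, 0.0286, 0.1381]]
feet [[0.137, 0.059, 0.138], [0.138, -0.05, 0.139]]
grip 73 [0.14512326 0.00044502 0.13432771] [[0.1413, -0.026, 0.1321], [0.1492, 0.0264, 0.1366]]
feet [[0.137, 0.055, 0.138], [0.138, -0.056, 0.139]]
```

View pics/l1.png

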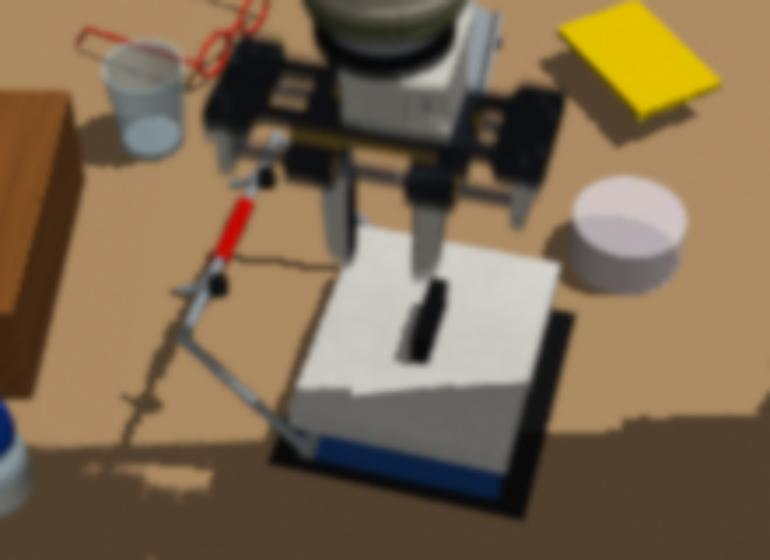

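The view shows the lid home and level on the box; grip is at about (235,230), feet at (265,178) and (217,285). Next comes the bail.

```bash
python3 - <<'E'
from m import *
g=BC+B@np.array([.1447,.0015]); print(g)
plan([*g,.20],downB(77.3)); plan([*g,.131],downB(77.3))
E
```

```text
[ 0.62658962 -0.05694844]
lin [-0.1166, 0.1454, 0.0721] rot [0.05, 0.03, 0.02]
lin [-0.1165, 0.1453, 0.1411] rot [0.05, 0.03, 0.02]
```

{"method": "send_rows", "body": {"gripper": [0.5, 0.5, 0.5, 0.5, 0.5, 0.5, 0.5, 0.5, 0.5], "linear": [[-0.02, 0.025, 0], [-0.045, 0.055, 0], [-0.07, 0.087, 0], [-0.095, 0.118, 0.01], [-0.11, 0.138, 0.03], [-0.1165, 0.1453, 0.05], [-0.1165, 0.1453, 0.068], [-0.1165, 0.1453, 0.072], [-0.1165, 0.1453, 0.072]], "rot": [[0, 0, 0], [0, 0, 0], [0, 0, 0], [0, 0, 0], [0, 0, 0], [0, 0, 0], [0, 0, 0], [0, 0, 0], [0, 0, 0]]}}

```text
clock: 23.2
tool_pos: [0.6254, -0.0564, 0.198]
orientation: [-3.138, 0.0, 1.349]
wrist_force: [-0.5, 0.8, 0.9]
opening: 0.0464
grip_force: 0.0
```

```bash
python3 - <<'E'
from m import *
g=BC+B@np.array([.1447,.0015]); plan([*g,.131],downB(77.3))
E
```

```text
lin [-0.0002, 0.0015, 0.0669] rot [-0.18, 0.02, 0.01]
```

{"method": "send_rows", "body": {"gripper": [0.5, 0.5, 0.5, 0.5, 0.5, 0.5, 0.5], "linear": [[0, 0.001, 0.015], [0, 0.001, 0.032], [0, 0.001, 0.048], [0, 0.001, 0.06], [0, 0.001, 0.066], [0, 0.001, 0.067], [0, 0.001, 0.067]], "rot": [[0, 0, 0], [0, 0, 0], [0, 0, 0], [0, 0, 0], [0, 0, 0], [0, 0, 0], [0, 0, 0]]}}

```text
clock: 23.78
tool_pos: [0.6282, -0.0556, 0.1338]
orientation: [3.14, 0.0, 1.351]
wrist_force: [0.4, -0.1, 0.0]
opening: 0.0464
grip_force: 0.0
```

{"method": "send_rows", "body": {"gripper": [0.3, 0.1, 0, 0, 0, 0, 0], "linear": [[0, 0, 0], [0, 0, 0], [0, 0, 0], [0, 0, 0], [0, 0, 0], [0, 0, 0], [0, 0, 0]], "rot": [[0, 0, 0], [0, 0, 0], [0, 0, 0], [0, 0, 0], [0, 0, 0], [0, 0, 0], [0, 0, 0]], "force": 12}}

```text
clock: 24.37
tool_pos: [0.6281, -0.0557, 0.1333]
orientation: [3.14, 0.0, 1.351]
wrist_force: [0.2, 0.3, 0.6]
opening: 0.0134
grip_force: 12.0
```

```bash
cat > arc.py <<'E'
from m import *
o=r.get_obs(); p=(o['tool_pos'][:2]-BC)@B; z=o['tool_pos'][2]; a0=np.degrees(np.arctan2(z-.034,p[0]-.062)); print('tcp box',p,z,'phi',a0,'r',np.hypot(z-.034,p[0]-.062))
def s(a,r=.1267): return np.array([.062+r*np.cos(np.radians(a)),.034+r*np.sin(np.radians(a))])
import sys
e=float(sys.argv[1]); n=int(sys.argv[2])
for a in np.linspace(a0,e,n+1)[1:]:
    d=s(a)-[p[0],z]; print(round(a,1),'[0, %.4f, %.4f]'%(d[0],-d[1]))
E
python3 arc.py 100 10
```

```text
tcp box [0.14587633 0.00307303] 0.13327781621266258 phi 49.80671226900215 r 0.12996662145156204
54.8 [0, -0.0109, -0.0043]
59.8 [0, -0.0202, -0.0103]
64.9 [0, -0.0301, -0.0154]
69.9 [0, -0.0403, -0.0197]
74.9 [0, -0.0509, -0.0230]
79.9 [0, -0.0617, -0.0255]
84.9 [0, -0.0727, -0.0269]
90.0 [0, -0.0838, -0.0274]
95.0 [0, -0.0949, -0.0269]
100.0 [0, -0.1059, -0.0255]
```

{"method": "send_rows", "body": {"gripper": [0, 0, 0, 0, 0, 0, 0, 0, 0, 0], "linear": [[0, -0.0088, -0.0068], [0, -0.0181, -0.0128], [0, -0.028, -0.0179], [0, -0.0382, -0.0222], [0, -0.0488, -0.0255], [0, -0.0596, -0.028], [0, -0.0706, -0.0294], [0, -0.0817, -0.0299], [0, -0.0928, -0.0294], [0, -0.1038, -0.028]], "rot": [[0, 0, 0], [0, 0, 0], [0, 0, 0], [0, 0, 0], [0, 0, 0], [0, 0, 0], [0, 0, 0], [0, 0, 0], [0, 0, 0], [0, 0, 0]]}}

```text
clock: 25.2
tool_pos: [0.5278, -0.0332, 0.1627]
orientation: [3.136, -0.0, 1.351]
wrist_force: [3.1, -0.7, 3.4]
opening: 0.0133
grip_force: 12.0
```

```bash
python3 arc.py 148 9; python3 - <<'E'
from m import *
c=r.capture('side'); q=inbox(cloud(c)); H,S,V=hsv(c)
red=((H<6)|(H>172))&(S>150)&(V>60)&box(q,[-.1,-.06,.07],[.2,.06,.19]); w=q[red]; print('grip',len(w),w.mean(0),np.percentile(w,[3,97],0).round(4).tolist())
E
```

```text
tcp box [0.0431519  0.00291813] 0.1627163006072314 phi 98.33069169976449 r 0.130088957707039
103.8 [0, -0.0115, 0.0057]
109.4 [0, -0.0232, 0.0092]
114.9 [0, -0.0345, 0.0138]
120.4 [0, -0.0453, 0.0194]
125.9 [0, -0.0555, 0.0261]
131.4 [0, -0.0650, 0.0337]
137.0 [0, -0.0738, 0.0422]
142.5 [0, -0.0816, 0.0516]
148.0 [0, -0.0886, 0.0616]
grip 53 [0.04399249 0.01219568 0.166408  ] [[0.0385, -0.0108, 0.163], [0.0492, 0.0301, 0.1696]]
```

{"method": "send_rows", "body": {"gripper": [0, 0, 0, 0, 0, 0, 0, 0, 0, 0], "linear": [[0, -0.0115, 0.0027], [0, -0.0232, 0.0062], [0, -0.0345, 0.0108], [0, -0.0453, 0.0164], [0, -0.0555, 0.0231], [0, -0.065, 0.0307], [0, -0.0738, 0.0392], [0, -0.0816, 0.0486], [0, -0.0886, 0.0586], [0, -0.0886, 0.0586]], "rot": [[0, 0, 0], [0, 0, 0], [0, 0, 0], [0, 0, 0], [0, 0, 0], [0, 0, 0], [0, 0, 0], [0, 0, 0], [0, 0, 0], [0, 0, 0]]}}

```text
clock: 26.08
tool_pos: [0.4394, -0.0133, 0.1006]
orientation: [3.141, -0.0, 1.351]
wrist_force: [4.4, 1.4, -5.5]
opening: 0.0136
grip_force: 12.0
```

```bash
python3 arc.py 162 7; python3 - <<'E'
from m import *
c=r.capture('side'); q=inbox(cloud(c)); H,S,V=hsv(c)
red=((H<6)|(H>172))&(S>150)&(V>60)&box(q,[-.1,-.06,.065],[.2,.06,.19]); w=q[red]; print('grip',len(w),w.mean(0),np.percentile(w,[3,97],0).round(4).tolist())
E
```

```text
tcp box [-0.04749761  0.00289731] 0.10064989460319983 phi 148.6716222022958 r 0.1281871104901066
150.6 [0, -0.0009, 0.0044]
152.5 [0, -0.0029, 0.0081]
154.4 [0, -0.0047, 0.0119]
156.3 [0, -0.0065, 0.0157]
158.2 [0, -0.0081, 0.0196]
160.1 [0, -0.0096, 0.0235]
162.0 [0, -0.0110, 0.0275]
grip 68 [-0.04650084  0.00662944  0.10567852] [[-0.0519, -0.0233, 0.1015], [-0.0418, 0.0293, 0.1094]]
```

{"method": "send_rows", "body": {"gripper": [0, 0, 0, 0, 0], "linear": [[0, -0.0009, 0.0035], [0, -0.0029, 0.007], [0, -0.0047, 0.011], [0, -0.0063, 0.0148], [0, -0.0063, 0.0148]], "rot": [[0, 0, 0], [0, 0, 0], [0, 0, 0], [0, 0, 0], [0, 0, 0]], "force": 25}}

```text
clock: 26.55
tool_pos: [0.433, -0.0119, 0.0868]
orientation: [-3.14, -0.0, 1.351]
wrist_force: [-3.9, 2.2, -0.1]
opening: 0.013
grip_force: 25.0
```

{"method": "send_rows", "body": {"gripper": [0, 0, 0, 0], "linear": [[0, -0.0008, 0.002], [0, -0.0015, 0.004], [0, -0.0015, 0.004], [0, -0.0015, 0.004]], "rot": [[0, 0, 0], [0, 0, 0], [0, 0, 0], [0, 0, 0]]}}

```text
clock: 26.88
tool_pos: [0.4315, -0.0116, 0.0831]
orientation: [-3.139, -0.0, 1.351]
wrist_force: [-5.8, 4.0, 1.1]
opening: 0.0131
grip_force: 25.0
```

{"method": "send_rows", "body": {"gripper": [0, 0, 0, 0], "linear": [[0, -0.0006, 0.002], [0, -0.001, 0.004], [0, -0.001, 0.004], [0, -0.001, 0.004]], "rot": [[0, 0, 0], [0, 0, 0], [0, 0, 0], [0, 0, 0]]}}

```text
clock: 27.22
tool_pos: [0.43, -0.0113, 0.0789]
orientation: [-3.138, -0.0, 1.351]
wrist_force: [-7.1, 3.4, 1.8]
opening: 0.0128
grip_force: 25.0
```

{"method": "send_rows", "body": {"gripper": [0, 0, 0, 0], "linear": [[0, -0.0002, 0.0015], [0, -0.0004, 0.003], [0, -0.0004, 0.003], [0, -0.0004, 0.003]], "rot": [[0, 0, 0], [0, 0, 0], [0, 0, 0], [0, 0, 0]]}}

```text
clock: 27.55
tool_pos: [0.429, -0.011, 0.0756]
orientation: [-3.137, -0.0, 1.351]
wrist_force: [-9.6, 3.8, 3.5]
opening: 0.0137
grip_force: 25.0
```

```bash
python3 arc.py 162 2; python3 - <<'E'
from m import *
c=r.capture('side'); q=inbox(cloud(c)); H,S,V=hsv(c)
red=((H<6)|(H>172))&(S>150)&(V>60)&box(q,[-.1,-.06,.055],[.2,.06,.19]); w=q[red]; print('grip',len(w),w.mean(0),np.percentile(w,[3,97],0).round(4).tolist())
cv2.imwrite('pics/b1.png',cv2.resize(c['frame'][150:290,260:440],None,fx=4,fy=4))
E
```

```text
tcp box [-0.05814574  0.00287408] 0.07560270853185626 phi 160.90063224647398 r 0.12714473884610825
161.5 [0, 0.0000, 0.0013]
162.0 [0, -0.0004, 0.0025]
grip 66 [-0.05731923  0.00716651  0.08207416] [[-0.0628, -0.0247, 0.0792], [-0.0525, 0.0293, 0.0854]]
```

View pics/b1.png

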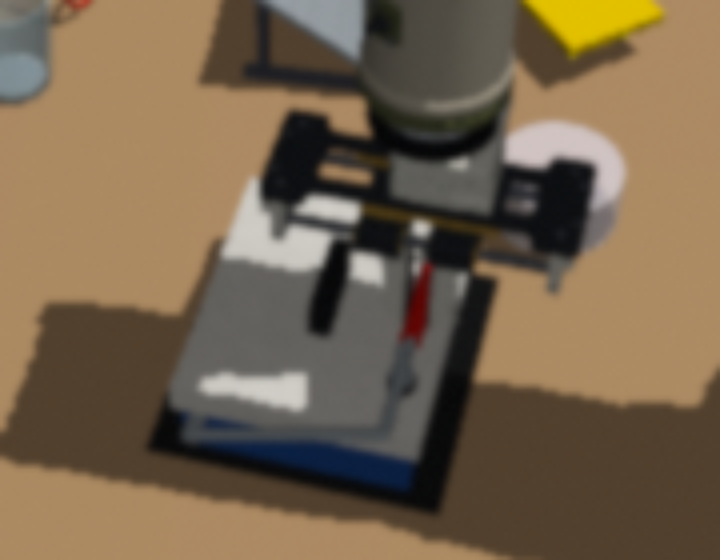

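The view shows the bail laid over near the lid, red grip at about (418,305) and a foot at (402,383). I release, rise, close and press down from above.

{"method": "send_rows", "body": {"gripper": [0.1, 0.25, 0.35, 0.35, 0.35, 0.35], "linear": [[0, 0, 0], [0, 0, 0], [0, 0, 0], [0, 0, 0], [0, 0, 0], [0, 0, 0]], "rot": [[0, 0, 0], [0, 0, 0], [0, 0, 0], [0, 0, 0], [0, 0, 0], [0, 0, 0]]}}

```text
clock: 28.1
tool_pos: [0.4317, -0.0119, 0.0768]
orientation: [3.14, 0.0, 1.351]
wrist_force: [-0.1, -0.9, 0.6]
opening: 0.0325
grip_force: 0.0
```

{"method": "send_rows", "body": {"gripper": [0.35, 0.35, 0.35, 0.35, 0, 0, 0, 0, 0], "linear": [[0, 0, -0.01], [0, 0, -0.025], [0, 0, -0.04], [0, 0, -0.05], [0, 0, -0.05], [0, 0, -0.05], [0, 0, -0.05], [0, 0, -0.05], [0, 0, -0.05]], "rot": [[0, 0, 0], [0, 0, 0], [0, 0, 0], [0, 0, 0], [0, 0, 0], [0, 0, 0], [0, 0, 0], [0, 0, 0], [0, 0, 0]]}}

```text
clock: 28.85
tool_pos: [0.4306, -0.0116, 0.1255]
orientation: [-3.141, 0.0, 1.351]
wrist_force: [0.2, 0.1, -0.3]
opening: 0.004
grip_force: 0.0
```

```bash
python3 - <<'E'
from m import *
o=r.get_obs();print(o['tool_pos'],(o['tool_pos'][:2]-BC)@B,o['opening'])
c=r.capture('side'); q=inbox(cloud(c)); H,S,V=hsv(c)
red=((H<6)|(H>172))&(S>150)&(V>60)&box(q,[-.1,-.06,.055],[.2,.06,.19]); w=q[red]; print('grip',len(w),w.mean(0),np.percentile(w,[3,97],0).round(4).tolist())
E
```

```text
[ 0.4305573  -0.01163964  0.12550001] [-0.05649727  0.00260334] 0.004041033853789213
grip 65 [-0.05798265  0.00818607  0.08208997] [[-0.0628, -0.0172, 0.0791], [-0.0528, 0.0291, 0.0858]]
```

{"method": "send_rows", "body": {"gripper": [0, 0, 0, 0, 0], "linear": [[0, -0.001, 0.012], [0, -0.002, 0.022], [0, -0.002, 0.028], [0, -0.002, 0.03], [0, -0.002, 0.03]], "rot": [[0, 0, 0], [0, 0, 0], [0, 0, 0], [0, 0, 0], [0, 0, 0]]}}

```text
clock: 29.32
tool_pos: [0.4283, -0.0112, 0.0951]
orientation: [-3.14, 0.0, 1.351]
wrist_force: [0.0, -0.1, 1.2]
opening: 0.0003
grip_force: 0.0
```

{"method": "send_rows", "body": {"gripper": [0, 0, 0, 0], "linear": [[0, 0, 0.001], [0, 0, 0.002], [0, 0, 0.003], [0, 0, 0.003]], "rot": [[0, 0, 0], [0, 0, 0], [0, 0, 0], [0, 0, 0]]}}

```text
clock: 29.65
tool_pos: [0.4295, -0.0114, 0.0936]
orientation: [3.14, 0.0, 1.351]
wrist_force: [0.6, -0.1, -0.8]
opening: 0.0004
grip_force: 0.0
```

{"method": "send_rows", "body": {"gripper": [0, 0, 0, 0], "linear": [[0, 0, 0.001], [0, 0, 0.002], [0, 0, 0.003], [0, 0, 0.003]], "rot": [[0, 0, 0], [0, 0, 0], [0, 0, 0], [0, 0, 0]]}}

```text
clock: 29.98
tool_pos: [0.4292, -0.0113, 0.0903]
orientation: [3.141, 0.0, 1.351]
wrist_force: [-0.3, 0.4, -0.4]
opening: 0.0003
grip_force: 0.0
```

{"method": "send_rows", "body": {"gripper": [0, 0, 0, 0], "linear": [[0, 0, 0.001], [0, 0, 0.002], [0, 0, 0.002], [0, 0, 0.002]], "rot": [[0, 0, 0], [0, 0, 0], [0, 0, 0], [0, 0, 0]]}}

```text
clock: 30.32
tool_pos: [0.4293, -0.0113, 0.0888]
orientation: [3.141, 0.0, 1.351]
wrist_force: [-3.2, 0.0, 4.4]
opening: 0.0005
grip_force: 2.6
```

{"method": "send_rows", "body": {"gripper": [0, 0, 0, 0], "linear": [[0, 0, 0.001], [0, 0, 0.002], [0, 0, 0.002], [0, 0, 0.002]], "rot": [[0, 0, 0], [0, 0, 0], [0, 0, 0], [0, 0, 0]]}}

```text
clock: 30.65
tool_pos: [0.4295, -0.0113, 0.0885]
orientation: [3.141, 0.0, 1.351]
wrist_force: [-11.4, 1.7, 22.6]
opening: 0.0004
grip_force: 11.4
```

{"method": "send_rows", "body": {"gripper": [0, 0, 0, 0, 0], "linear": [[0, 0, 0.0005], [0, 0, 0.0005], [0, 0, 0.0005], [0, 0, 0.0005], [0, 0, 0.0005]], "rot": [[0, 0, 0], [0, 0, 0], [0, 0, 0], [0, 0, 0], [0, 0, 0]]}}

```text
clock: 31.07
tool_pos: [0.4295, -0.0113, 0.0884]
orientation: [3.141, 0.0, 1.351]
wrist_force: [-14.1, 1.8, 26.1]
opening: 0.0004
grip_force: 13.7
```

{"method": "send_rows", "body": {"gripper": [0, 0, 0, 0, 0, 0, 0, 0, 0, 0], "linear": [[0, 0, -0.003], [0, 0, -0.01], [0, 0, -0.03], [0, 0, -0.06], [0, 0, -0.1], [0, 0, -0.14], [0.0, 0, -0.17], [0.04, 0, -0.17], [0.08, 0, -0.17], [0.12, 0, -0.17]], "rot": [[0, 0, 0], [0, 0, 0], [0, 0, 0], [0, 0, 0], [0, 0, 0], [0, 0, 0], [0, 0, 0], [0, 0, 0], [0, 0, 0], [0, 0, 0]]}}

```text
clock: 31.9
tool_pos: [0.4561, 0.1067, 0.2574]
orientation: [3.138, -0.001, 1.348]
wrist_force: [0.9, 0.2, 0.2]
opening: 0.0003
grip_force: 0.0
```

```bash
sed -i 's/\[.05,-.06,.08\],\[.2,.06,.17\]/[-.1,-.06,.05],[.2,.06,.17]/;/blk=/d;/feet/d' lid.py; python3 lid.py
```

```text
[0.45614118 0.10673945 0.25738678] [ 3.13786424e+00 -8.13231787e-04  1.34842882e+00]
side 2523 [[-0.0779, -0.0883, 0.0585], [0.017, 0.0262, 0.0621], [0.0741, 0.093, 0.0645]] (-1.4, 5.6, 154.4, 195.9, 0.18) n [-7.e-04  2.e-03  1.e+00]
top 3329 [[-0.0768, -0.0925, 0.0568], [0.0083, -0.0029, 0.0602], [0.0752, 0.0874, 0.0634]] (-0.8, -2.3, 154.7, 183.6, 0.2) n [-1.3e-03  5.0e-04  1.0e+00]
grip 80 [-0.05813684  0.00293979  0.08079349] [[-0.0633, -0.0237, 0.0786], [-0.0526, 0.0279, 0.0826]]
grip 68 [-0.05767493  0.00079258  0.07933358] [[-0.0618, -0.0249, 0.0767], [-0.0535, 0.0258, 0.0823]]
```

View pics/l1.png

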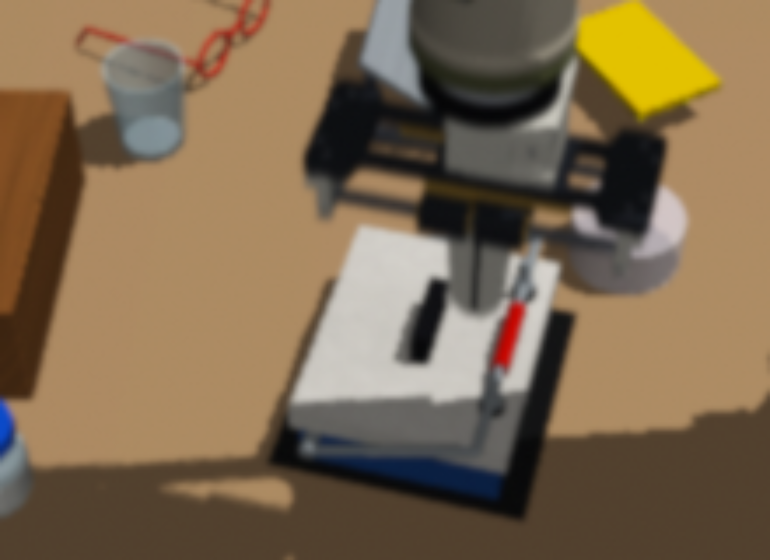

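The view shows the lid home and the bail over it, with the grip at (508,335) and its feet on the lid. The press met a hard stop at 26 N, and the grip has stayed down since.

```bash
python3 -c "
from cell import r
print(r.close_job())"
```

```text
the job is handed in; nothing more can be done
None
```

The job is handed in with no verdict returned: the carrier measured centred and flat in the large compartment, the lid measured level and fully home, and the bail was swung over and pressed to a hard stop at about 26 N (foot contact was not measured after release), at about 32 s of 72 s on the clock.

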